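Brush out a centrifuge rotor place

ROBOT

A 6-joint arm with a two-finger parallel gripper is mounted at the origin on the work surface. World frame = base frame: x ahead of the robot, y to its left, z up, the work surface at z = 0. Lengths are in m, angles in rad, forces in N, time in s.
With the tool pointing down it reaches from about 0.375 to 0.9 m from the base axis. Payload 3.1 kg.
Tool frame: the origin (TCP) lies at the very end of the fingers, on their centre line; the grasp point (between the pads) lies 19 mm behind it; z points along the fingers, x is the direction in which the jaws open and shut, and the axes are right-handed (so a half turn about z gives the same grasp; the last joint's range is limited). The gripper opens to 87 mm and grips with 3 to 60 N. Pads are 19 mm wide; open, the fingers measure 117 mm over their backs; the gripper's body (75 mm by 190 mm) begins 51 mm behind the grasp point.
Start: joints at [0.939, 0.527, 1.433, -0, 1.181, -0.178], TCP at [0.274, 0.562, 0.223] pointing down, gripper open.
Joint ranges: [-3.08, 3.08], [-0.75, 2.2], [0.22, 2.44], [-1.43, 4.57], [0, 2.65], [-2.85, 2.85]. Speed limits (rad/s): [2.79, 2.79, 3.14, 3.14, 3.14, 3.14].

INTERFACE

Orientations are given as a unit quaternion [w, x, y, z].
In Python, from plant import r gives the robot as it stands.
- The arm moves only by the tool move_arm, never from a script. Its argument "deltas" is a list that holds one entry, the list of rows, each a list of 7 numbers: the gripper command: -1 is shut, 1 is fully open, values between are in proportion, then the shift along the tool's x, y, z each as a share of 40 mm, from -1 to 1, then the turn, a rotation vector about the tool's x, y, z each as a share of 4 degrees, from -1 to 1. In form: [[[gripper, x, y, z, ax, ay, az], ...]]. A call has 1 to 20 rows; each row shifts and turns the pose as measured when the row begins, along the tool's axes as they then stand; what a row does not reach is not made up. A row lasts 1/12 s, in which the tool goes at most 41.7 mm and 7.16 degrees, less where a joint would pass 70% of its speed; a pose out of reach is approached as far as the arm can. A call with a number of a shift or a turn outside -1 to 1 is refused whole. A call with a gripper value outside its range is refused whole. The fingers move at their own pace and stop on an object; "grip_force" is the grip in N (left out, the last holds). Time passes only in rows, so rows that do not move let the fingers close. It gives the time, the measured TCP pose, the force and the opening at its end, in the units of the state.
- r.state(): the state, without advancing time (a new reading comes with each control period).
- r.grab_frame(name): name is "side" or "top"; returns the picture (384x512x3 uint8, red, green, blue); there is no depth.
- r.get_calibration(name): a dict with "camera_matrix" (3x3 intrinsics, pixels), "R" (3x3) and "t" (3): a world point X has camera coordinates R X + t. Camera axes: x right, y down, z forward; pixel columns grow to the right and rows downward; lengths in m; the calibration is good to about 2 mm. A picture is of the moment at which its call begins. get_calibration takes no time and is no camera call.
- r.finish_job(): hands the job in, once; it reports no verdict.
The state is a dict: "time": time; "joints": joint angles; "dq": joint speeds; "joint_torque": joint torques, N m; "tool_pos": TCP position; "tcp_rot": TCP orientation; "force": force on the tool from outside, world axes, zero at the start; "wrist_torque": the same for the moment, N m; "opening": opening from 0.0 (shut) to 1.0 (fully open).
Only numpy, scipy, OpenCV 4.12 (cv2) and the standard library are available. Lean on these libraries where they do the work, as an engineer would, in place of code of your own. Each camera call takes 0.05 s, during which the arm holds its last target.

TASK

A sample has leaked in the centrifuge rotor: take the bottle brush out of the tall beaker and scrub out the tube place that has the index lug on the rim beside it. Give it three full strokes, each one down until the tuft bears lightly on the rubber cushion at the bottom, never ramming it, and back up until the tip is near the mouth. Then stand the brush back in the beaker, bristles down, lowered to the bottom before you let go, and leave the beaker standing where it is and the other things on the bench alone.

Things in the scene. Friction and masses are not known exactly. Their poses are not given: they have to be found in the camera images.
- brush: Bottle brush, 290 mm long, about 0.1 kg, leaning about 24 degrees in the beaker, handle up and over the rim. Origin: free end of the bristle tuft; z runs up the stem to the handle. z 0 to 95 mm: white bristles, 29 mm across, bearing like a 20 mm round core with a half-round nose; to 173 mm: wire 6 mm thick. The end tuft is springy: gives 8 mm along z at 1.2 N per mm, then is solid.
- handle (a point): Middle of the brush's round wooden handle, on its axis, 232 mm from the tuft's end. The handle is 18 mm in diameter and runs from 173 to 290 mm, plain from 181 to 284 mm. Axes as the brush's.
- bore1: The tube place to scrub: blind round bore in the rotor, 30 mm across, 100 mm deep, the one with the index lug. Origin: centre of its floor; z runs along the bore out of the mouth. It leans 25 degrees from upright: the mouth lies nearer to the rotor's axis than the floor, so a brush in it leans in over the middle of the rotor. x lies in the plane of the lean, outward and up.
- mouth (a point): Centre of that bore's mouth, at z = 100 mm of the bore's frame and 152 mm above the bench; axes as the bore's.
- cushion: Rubber cushion in the foot of that bore. Origin: centre of the bore's floor under it, axes as the bore's. Its face is square to the bore, gives hardly at all and stands between 4 and 22 mm above the floor; how high differs each time and is not measured, so it must be felt.
- stand: Fixed stand with the aluminium angle rotor. Origin: on the bench, on the rotor's upright axis. Rotor: 232 mm across at the bottom, 155 mm at the rim, rim 162 mm above the bench, six equal places in a dished top, hub nut to 160 mm. Index lug: dark block 20 mm wide on the rim outside the place to scrub, top at 170 mm. The rotor turns on its axis when pushed (0.3 N m of friction).
- beaker: Loose tall clear beaker, white rim 85 mm across, body 80 mm, inside 74 mm, 150 mm tall, floor 4 mm thick, about 0.25 kg. Origin: centre of its underside; z up along its axis; x points to the side over whose rim the brush's handle leans at the start, its tuft lying against the opposite wall.
- tube0: Bystander: capped centrifuge tube standing upside down on its blue cap, 35 mm across, 116 mm tall. Origin: under its centre.
- tube1: Bystander: a second tube like it.
- bottle: Bystander: reagent bottle with blue cap, 70 mm across, 138 mm tall. Origin: under its centre.
- dishes: Bystander: stack of three culture dishes, 90 mm across, 45 mm tall. Origin: under its centre.

How it is judged:
On the way, in this order (a step that is already met when the one before it is completed fails the run):
1. first stroke down: the tuft bears on the cushion with more than 2 N (contact force between brush and cushion above 2 N), for 0.1 s.
2. first stroke up: the tip is over 70 mm above the bore's floor, near its mouth (z of brush in the frame of bore1 above 0.07 m and x of brush in the frame of bore1 between -0.02 and 0.02 m and y of brush in the frame of bore1 between -0.02 and 0.02 m).
3. second stroke down: the tuft bears on the cushion with more than 2 N (contact force between brush and cushion above 2 N), for 0.1 s.
4. second stroke up: the tip is over 70 mm above the bore's floor, near its mouth (all of step 2).
5. third stroke down: the tuft bears on the cushion with more than 2 N (contact force between brush and cushion above 2 N), for 0.1 s.
6. third stroke up: the tip is over 70 mm above the bore's floor, near its mouth (all of step 4).
7. the brush is lowered into the beaker, still held, till its tuft is under 25 mm above the beaker's underside (z of brush in the frame of beaker below 0.025 m and horizontal distance between brush and beaker below 0.045 m and angle between brush's own z axis and vertical below 0.6 rad and contact force between the fingers and brush above 1 N), for 0.1 s.
At the end, for the whole second after the job is handed in: The brush stands at rest and released in the beaker, bristles down: the tuft's end under 25 mm above the beaker's underside, within 45 mm of its axis, the brush leaning less than 34 degrees; the beaker stands upright within 40 mm of where it was (z of brush in the frame of beaker below 0.025 m and horizontal distance between brush and beaker below 0.045 m and angle between brush's own z axis and vertical below 0.6 rad and linear speed of brush below 0.03 m/s and angle between beaker's own z axis and vertical below 0.1 rad and distance of beaker from where it was at the start of the episode below 0.04 m); the robot touches nothing.
It fails at once if the brush is rammed on the cushion with more than 15 N (contact force between brush and cushion above 15 N).
It fails at once if the beaker is tipped (angle between beaker's own z axis and vertical above 0.5 rad).
It fails at once if a bystander is moved by more than 30 mm or tipped (distance of any of tube0, tube1, bottle, dishes from where it was at the start of the episode above 0.03 m or angle between any of tube0, tube1, bottle, dishes's own z axis and vertical above 0.5 rad).
It also fails if it takes over 64 s, if anything falls off the work surface, if the arm or the gripper's body presses on something with over 40 N, if the wrist force passes 120 N, or if a joint passes its speed limit or range.

## Working session

There is one attempt and no reset: what is moved stays moved. The work goes in short steps, Python scripts to look and compute and a tool call to move; the robot and the scene stay as the last step left them, time stands still between calls to the robot, and variables do not carry over. Pictures are saved under pics/ and viewed, and the job is handed in when it is done.

Besides the shell and the picture viewer there is one more tool, called after "Call:" as name(argument=value, ...) on one line, values as JSON. move_arm: Moves the arm, as the interface text tells. Its arguments: {"type":"object","properties":{"deltas":{"type":"array","items":{"type":"array","items":{"type":"array","items":{"type":"number"}}}},"grip_force":{"type":"number"}},"required":["deltas"]}

```bash
ls; mkdir -p pics
python3 - <<'E'
from plant import r
import cv2
print(r.state())
for n in ("side","top"):
    f=r.grab_frame(n); cv2.imwrite(f"pics/{n}0.png",f[:,:,::-1]); c=r.get_calibration(n); print(n,c)
E
```

```text
pics
{'time': 0.0, 'joints': array([ 9.38507393e-01,  5.28464154e-01,  1.43392151e+00, -1.54936307e-05,
        1.18137898e+00, -1.78508772e-01]), 'dq': array([-3.29483717e-04,  8.17392922e-04,  4.24436674e-04, -2.14020787e-04,
       -2.89350133e-05,  1.60426054e-03]), 'joint_torque': array([ 2.18459070e-03, -4.40043032e+01, -1.76595122e+01,  6.34928816e-02,
        5.80347993e-02, -1.61992707e-04]), 'tool_pos': array([0.27351703, 0.56114985, 0.22156676]), 'tcp_rot': array([ 4.09468658e-04,  8.48044591e-01,  5.29923761e-01, -1.00586575e-03]), 'force': array([1.17686523, 0.75647968, 0.17313763]), 'wrist_torque': array([-6.20747208e-05, -1.81035530e-03,  3.25695052e-03]), 'opening': 1.0000097600103182}
side {'camera_matrix': array([[392.14722801,   0.        , 255.12853206],
       [  0.        , 392.14722801, 196.49680613],
       [  0.        ,   0.        ,   1.        ]]), 'R': array([[ 0.99327627, -0.11542873,  0.00885771],
       [-0.07724824, -0.71782573, -0.69192408],
       [ 0.08622621,  0.68658753, -0.72191593]]), 't': array([-0.59532203,  0.14395207,  1.29699602])}
top {'camera_matrix': array([[393.31720637,   0.        , 252.89043449],
       [  0.        , 393.31720637, 191.20874969],
       [  0.        ,   0.        ,   1.        ]]), 'R': array([[-0.00282842, -0.99977491, -0.02102664],
       [-0.99719319,  0.00439306, -0.07474248],
       [ 0.07481803,  0.02075622, -0.99698116]]), 't': array([0.00361802, 0.60910404, 1.23184969])}
```

View pics/side0.png

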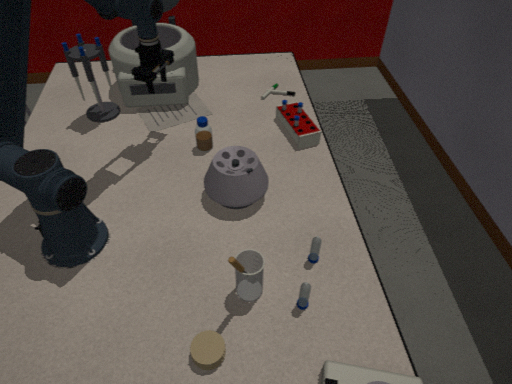

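View pics/top0.png

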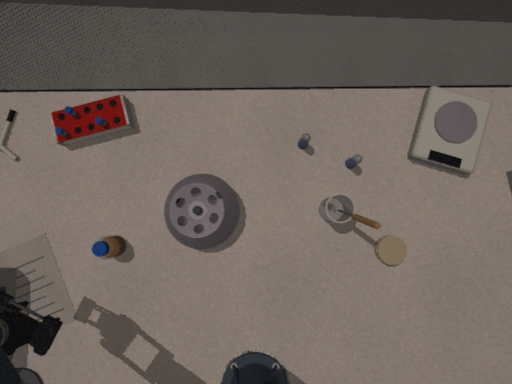

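The side view shows the rotor near (236,178), the beaker near (249,275) with the handle at about (237,265), and the dishes at (207,348). The top view has the rotor at (200,211), the beaker at (339,209) and the handle at (365,220). I'll zoom in next.

Run:
```python
import cv2,numpy as np
s=cv2.imread("pics/side0.png");t=cv2.imread("pics/top0.png")
def z(im,x,y,w,h,k): return cv2.resize(im[y:y+h,x:x+w],None,fx=k,fy=k,interpolation=cv2.INTER_CUBIC)
a=z(s,195,135,80,80,5);b=z(t,160,165,80,80,5)
cv2.imwrite("pics/rot.png",np.hstack([a,b]))
a=z(s,210,230,80,80,5);b=z(t,315,175,80,80,5)
cv2.imwrite("pics/bk.png",np.hstack([a,b]))
```

```text
(no output)
```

View pics/rot.png

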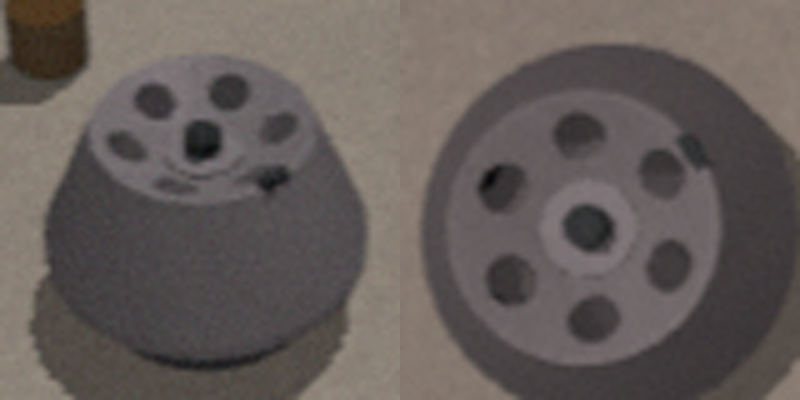

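View pics/bk.png

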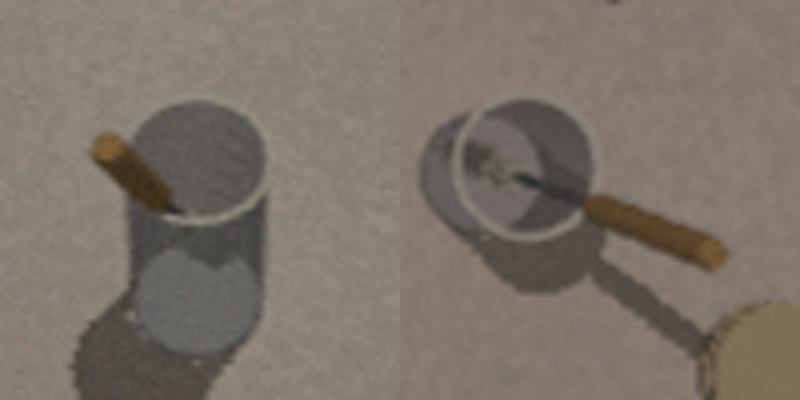

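```bash
cat > h.py <<'E'
import numpy as np, cv2
from scipy.optimize import least_squares
from scipy.spatial.transform import Rotation as Ro
from plant import r
C={n:r.get_calibration(n) for n in("side","top")}
def proj(n,X):
    c=C[n]; X=np.atleast_2d(X)@c["R"].T+c["t"]; p=X@c["camera_matrix"].T; return p[:,:2]/p[:,2:]
def zo(p,x0,y0,k=5): return (np.asarray(p,float)+.5)/k-.5+np.array([x0,y0])
def circ(c,rad,z,n=240):
    a=np.linspace(0,2*np.pi,n,endpoint=False); return np.c_[c[0]+rad*np.cos(a),c[1]+rad*np.sin(a),0*a+z]
def ext(n,c,rad,z):
    p=proj(n,circ(c,rad,z)); return np.array([p[:,0].min(),p[:,0].max(),p[:,1].min(),p[:,1].max()])
E
cat > fit.py <<'E'
from h import *
def e(l,r_,t,b,x0,y0): a=zo([l,t],x0,y0);d=zo([r_,b],x0,y0); return np.array([a[0],d[0],a[1],d[1]])
RT=e(445,720,90,365,160,165); RS=e(90,317,55,205,195,135)
ht=zo([(662,173),(578,134),(502,188),(510,280),(593,318),(668,266)],160,165)
lt=zo([695,151],160,165); ls=zo([272,180],195,135)
nt=zo([587,228],160,165); ns=zo([203,140],195,135)
hs=zo([(280,128),(229,92),(155,101),(126,146),(176,186)],195,135)
def mod(p):
    x,y,ph,rm=p
    h=np.array([[x+rm*np.cos(ph+k*np.pi/3),y+rm*np.sin(ph+k*np.pi/3),.152] for k in range(6)])
    l=np.array([[x+.075*np.cos(ph),y+.075*np.sin(ph),.17]])
    return h,l
def res(p,out=False):
    h,l=mod(p); x=p[:2]
    R=dict(rt=ext("top",x,.0775,.162)-RT, rs=ext("side",x,.0775,.162)-RS, lt=proj("top",l)[0]-lt, ls=proj("side",l)[0]-ls,
     nt=proj("top",[x[0],x[1],.16])[0]-nt, ns=proj("side",[x[0],x[1],.16])[0]-ns, ht=(proj("top",h)-ht).ravel())
    if out:
        for k,v in R.items(): print(k,np.round(v,2))
        print(np.round(proj("side",h),1)); print(np.round(hs,1))
    return np.concatenate(list(R.values()))
s=least_squares(res,[.6,.12,-.6,.05],loss="soft_l1"); print(s.x); res(s.x,True)
BT=e(452,596,97,242,315,175); BS=e(128,269,97,223,210,230)
g=lambda x: np.r_[ext("top",x,.0425,.15)-BT, ext("side",x,.0425,.15)-BS]
b=least_squares(g,[.6,-.2]); print("beaker",b.x,g(b.x).round(2))
T=zo([(712,253),(590,205)],315,175); S=zo([(107,150),(165,208)],210,230)
def g2(q):
    P=np.array([q[:3],q[3:]]); return np.r_[(proj("top",P)-T).ravel(),(proj("side",P)-S).ravel(),(np.linalg.norm(P[0]-P[1])-.117)*300]
q=least_squares(g2,np.r_[b.x,.2,b.x,.15]); P=q.x.reshape(2,3); print("handle top/bot",P,g2(q.x).round(2))
u=(P[0]-P[1]);u/=np.linalg.norm(u); print("u",u,np.degrees(np.arccos(u[2])),"az",np.degrees(np.arctan2(u[1],u[0])),"tip",P[1]-u*.173,"tip rel",(P[1]-u*.173)[:2]-b.x)
E
python3 fit.py
```

```text
[ 0.54449856 -0.06734744 -0.9707211   0.05248548]
rt [0.23 0.22 0.3  0.29]
rs [ 1.67  7.83 45.24 53.63]
lt [-0.23  0.2 ]
ls [ 7.51 51.36]
nt [-0.74  0.07]
ns [ 4.9  47.01]
ht [-0.71  0.69 -0.59  0.62 -0.51  0.24 -0.62  0.23 -0.5   0.61 -0.31  0.49]
[[251.4 221.5]
 [257.1 209. ]
 [246.1 199.5]
 [229.4 201.7]
 [223.  213.8]
 [233.9 224. ]]
[[250.6 160.2]
 [240.4 153. ]
 [225.6 154.8]
 [219.8 163.8]
 [229.8 171.8]]
beaker [ 0.54866702 -0.36300492] [-39.64 -38.27  -0.4    0.57   0.2    5.79  35.36  40.69]
handle top/bot [[ 0.50133988 -0.43710949  0.44447888]
 [ 0.52483699 -0.41458456  0.3495434 ]] [ 2.8   1.64 -3.59  0.48  0.7  -2.34  1.3   2.8  -4.99]
u [-0.23412705 -0.22444012  0.94594458] 18.924885076206486 az -136.2101556284731 tip [ 0.56534097 -0.37575642  0.18589499] tip rel [ 0.01667395 -0.0127515 ]
```

Run:
```python
from h import *
for n in C:
    c=C[n]; print(n,np.linalg.det(c["R"]),"cam",-c["R"].T@c["t"])
    print(proj(n,[[0,0,0],r.state()["tool_pos"],[.5,0,0],[.5,.1,0],[.5,0,.1],[.6,0,0]]).round(1))
f=r.grab_frame("side")
t=r.grab_frame("top")
cv2.imwrite("pics/both.png",cv2.resize(np.hstack([f,t]),None,fx=.78,fy=.78)[:,:,::-1])
```

```text
side 1.0000000000000004 cam [ 0.49060424 -0.85588606  1.04119917]
[[ 75.1 240. ]
 [157.1  86.5]
 [226.3 227.3]
 [224.4 205.8]
 [224.9 207.7]
 [255.3 224.9]]
top 0.9999999999999999 cam [ 0.51524007 -0.02462717  1.27373296]
[[254.  385.7]
 [ 40.6 312.7]
 [253.6 225.5]
 [222.6 225.5]
 [252.9 225.9]
 [253.5 194.5]]
```

The top crop sits 400 px to the right in the stacked pictures and I didn't subtract that. I'll correct it and refit.

```bash
sed -i 's/160,165)/160-80,165)/g; s/315,175)/315-80,175)/g' fit.py; python3 fit.py
```

```text
[ 0.54662343  0.15883679 -0.97088476  0.05283789]
rt [ 0.56  0.08 -0.06 -0.31]
rs [-0.62 -0.46  0.02 -0.02]
lt [-0.67 -0.22]
ls [ 0.06 -1.05]
nt [-0.51 -0.41]
ns [-0.38 -2.16]
ht [ 0.22  0.19  0.5   0.1   0.45 -0.25  0.05 -0.22  0.02  0.17  0.34  0.03]
[[244.8 170.1]
 [250.  160.4]
 [240.3 152.8]
 [225.4 154.6]
 [219.5 164.1]
 [229.2 172.1]]
[[250.6 160.2]
 [240.4 153. ]
 [225.6 154.8]
 [219.8 163.8]
 [229.8 171.8]]
beaker [ 0.55137247 -0.24770702] [-0.4   0.82 -1.18 -0.28 -2.24  0.84 -0.71  0.24]
handle top/bot [[ 0.5027003  -0.31821447  0.26554166]
 [ 0.53038221 -0.28267271  0.15725679]] [-0.08  0.12  0.11 -0.55  0.13  0.05 -0.54 -0.04  0.08]
u [-0.23602822 -0.30304477  0.92328465] 22.588899528724244 az -127.91345386587365 tip [ 0.57121509 -0.23024596 -0.00247145] tip rel [0.01984262 0.01746106]
```

```bash
cat >> fit.py <<'E'
print("----")
BS[0]=np.nan
def g3(p):
    bx,by,az,d,ln,zt=p; c=np.array([bx,by])
    e_=np.array([np.cos(az),np.sin(az)]); u=np.r_[np.sin(ln)*e_,np.cos(ln)]
    tip=np.r_[c-d*e_,zt]; P=np.array([tip+.29*u,tip+.173*u])
    rr=np.r_[ext("top",c,.0425,.15)-BT,(ext("side",c,.0425,.15)-BS)[1:],(proj("top",P)-T).ravel(),(proj("side",P)-S).ravel(),(ln-np.radians(24))*60,(zt-.005)*300,(d-.026)*150]
    return rr
w=least_squares(g3,[*b.x,-2.2,.026,.41,.005],loss="soft_l1"); print(w.x,np.degrees(w.x[2]),np.degrees(w.x[4]));print(g3(w.x).round(2))
bx,by,az,d,ln,zt=w.x;c=w.x[:2];e_=np.array([np.cos(az),np.sin(az)]); u=np.r_[np.sin(ln)*e_,np.cos(ln)];tip=np.r_[c-d*e_,zt]
print("u",u,"tip",tip,"z250",tip+.25*u)
ims=[]
for n,(x0,y0) in (("side",(210,230)),("top",(315,175))):
    im=cv2.resize(cv2.imread(f"pics/{n}0.png")[y0:y0+80,x0:x0+80],None,fx=5,fy=5,interpolation=cv2.INTER_CUBIC)
    k=lambda X:((proj(n,X)-[x0,y0]+.5)*5-.5).round().astype(int)
    cv2.polylines(im,[k(circ(c,.0425,.15))],True,(0,0,255))
    cv2.polylines(im,[k(circ(c,.04,0))],True,(0,255,255))
    pr=np.cross(u,C[n]["R"][2]);pr/=np.linalg.norm(pr)
    for s_ in(-1,1): cv2.polylines(im,[k(np.array([tip+.173*u+s_*.009*pr,tip+.29*u+s_*.009*pr]))],False,(0,255,0))
    cv2.polylines(im,[k(np.array([tip,tip+.29*u]))],False,(255,0,0))
    ims.append(im)
cv2.imwrite("pics/ovb.png",np.hstack(ims))
ims=[];h,l=mod(s.x)
for n,(x0,y0) in (("side",(195,135)),("top",(160,165))):
    im=cv2.resize(cv2.imread(f"pics/{n}0.png")[y0:y0+80,x0:x0+80],None,fx=5,fy=5,interpolation=cv2.INTER_CUBIC)
    k=lambda X:((proj(n,X)-[x0,y0]+.5)*5-.5).round().astype(int)
    cv2.polylines(im,[k(circ(s.x,.0775,.162))],True,(0,0,255))
    for j in range(6):
        a=s.x[2]+j*np.pi/3; ub=np.array([-np.sin(np.radians(25))*np.cos(a),-np.sin(np.radians(25))*np.sin(a),np.cos(np.radians(25))]); v=np.cross([0,0,1.],ub);v/=np.linalg.norm(v);w2=np.cross(ub,v)
        t_=np.linspace(0,6.28,40)[:,None]; cv2.polylines(im,[k(h[j]+.015*(np.cos(t_)*v+np.sin(t_)*w2))],True,(0,255,0))
    cv2.circle(im,tuple(int(v) for v in k(l)[0]),3,(255,0,0))
    ims.append(im)
cv2.imwrite("pics/ovr.png",np.hstack(ims))
E
python3 fit.py | sed -n '/----/,$p'
```

```text
----
[ 5.50023668e-01 -2.47814658e-01 -2.14968566e+00  3.00459670e-02
  4.12500477e-01  2.13182736e-03] -123.16791572935114 23.634536402928664
[-0.36  0.87 -0.71  0.2   0.35 -0.64  0.32  0.89  0.07 -0.3   0.1   0.22
  0.12 -1.33 -1.31 -0.38 -0.86  0.61]
u [-0.21933093 -0.33558279  0.91612124] tip [ 0.56646165 -0.22266406  0.00213183] z250 [ 0.51162892 -0.30655975  0.23116214]
```

View pics/ovb.png

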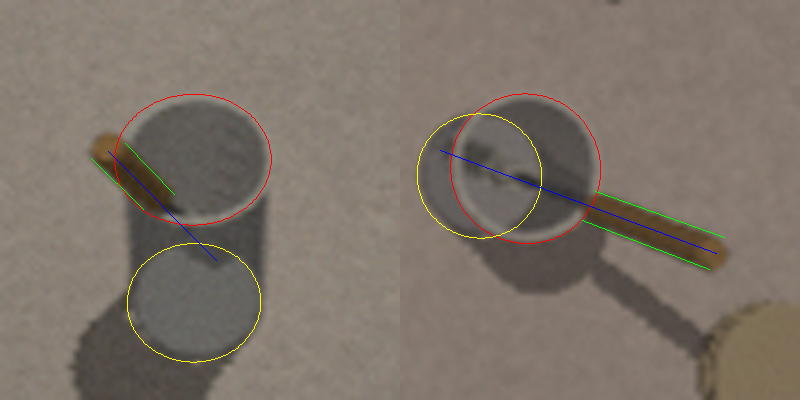

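View pics/ovr.png

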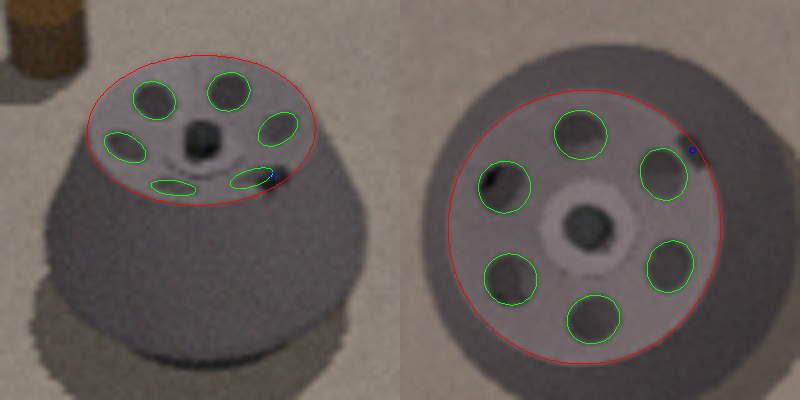

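The overlays fit well. The rotor axis is at (0.547, 0.159), the lug at −55.6°, the beaker at (0.550, −0.248), and the brush leans 23.6° toward −123°. Next I'll plan the approach.

```bash
cat > plan.py <<'E'
from h import *
import json
UB0=np.array([-0.2193,-0.3356,0.9161]); TIP0=np.array([0.5665,-0.2227,0.0021])
PH=-0.9709; ROT=np.array([.5466,.1588]); RM=.0528
L=np.radians(25)
UBR=np.array([-np.sin(L)*np.cos(PH),-np.sin(L)*np.sin(PH),np.cos(L)])
M=np.array([ROT[0]+RM*np.cos(PH),ROT[1]+RM*np.sin(PH),.152]); FL=M-.1*UBR
def frame(u,xh):
    z=-np.asarray(u)/np.linalg.norm(u); x=np.asarray(xh,float); x=x-z*(x@z); x/=np.linalg.norm(x)
    return np.c_[x,np.cross(z,x),z]
RB=frame(UB0,[.837,-.547,0]); RR=frame(UBR,[.825,.565,0])
def pose():
    s=r.state(); q=s["tcp_rot"]; return s["tool_pos"],Ro.from_quat([q[1],q[2],q[3],q[0]]).as_matrix(),s
def rows(p,R,tp,tR,g,n=None,vmax=.9):
    rv=Ro.from_matrix(R.T@tR).as_rotvec(); d=tp-p
    n=n or int(np.ceil(max(np.linalg.norm(d)/.04/vmax,np.degrees(np.linalg.norm(rv))/4/vmax,1)))
    out=[]
    for i in range(n):
        Rc=R@Ro.from_rotvec(rv*i/n).as_matrix()
        out.append([g]+[round(float(v),2) for v in Rc.T@d/n/.04]+[round(float(v),2) for v in np.degrees(rv/n)/4])
    return out
def show(rs):
    for i in range(0,len(rs),20): print(json.dumps([rs[i:i+20]]).replace(" ",""))
def rep():
    p,R,s=pose(); print("t",round(s["time"],2),"p",p.round(4),"z",R[:,2].round(3),"x",R[:,0].round(3),"F",s["force"].round(2),"op",round(s["opening"],3))
    return p,R,s
E
python3 - <<'E'
from plan import *
p,R,s=rep()
print(M,FL,UBR)
v=np.array([.5,.05,.40])
tR=RB; tp=TIP0+.34*UB0
# go via with half rotation
mR=R@Ro.from_rotvec(Ro.from_matrix(R.T@tR).as_rotvec()*.55).as_matrix()
show(rows(p,R,v,mR,1)); show(rows(v,mR,tp,tR,1))
E
```

```text
t 0.2 p [0.2737 0.5614 0.2219] z [-0.001 -0.001 -1.   ] x [ 0.438  0.899 -0.001] F [-0.07  0.07  0.06] op 1.0
[0.5764086  0.11521919 0.152     ] [0.60026781 0.08033652 0.06136922] [-0.23859206  0.34882664  0.90630779]
[[[1,-0.53,0.63,-0.26,0.14,0.16,0.77],[1,-0.49,0.65,-0.27,0.14,0.16,0.77],[1,-0.45,0.68,-0.29,0.14,0.16,0.77],[1,-0.41,0.7,-0.3,0.14,0.16,0.77],[1,-0.37,0.72,-0.31,0.14,0.16,0.77],[1,-0.33,0.73,-0.32,0.14,0.16,0.77],[1,-0.29,0.74,-0.33,0.14,0.16,0.77],[1,-0.24,0.76,-0.34,0.14,0.16,0.77],[1,-0.2,0.76,-0.35,0.14,0.16,0.77],[1,-0.15,0.77,-0.36,0.14,0.16,0.77],[1,-0.11,0.77,-0.37,0.14,0.16,0.77],[1,-0.06,0.77,-0.38,0.14,0.16,0.77],[1,-0.01,0.77,-0.39,0.14,0.16,0.77],[1,0.03,0.77,-0.39,0.14,0.16,0.77],[1,0.08,0.76,-0.4,0.14,0.16,0.77],[1,0.12,0.75,-0.41,0.14,0.16,0.77],[1,0.17,0.74,-0.41,0.14,0.16,0.77]]]
[[[1,-0.17,0.74,-0.02,0.15,0.17,0.83],[1,-0.12,0.75,-0.03,0.15,0.17,0.83],[1,-0.08,0.76,-0.04,0.15,0.17,0.83],[1,-0.03,0.76,-0.05,0.15,0.17,0.83],[1,0.01,0.76,-0.05,0.15,0.17,0.83],[1,0.06,0.76,-0.06,0.15,0.17,0.83],[1,0.1,0.75,-0.07,0.15,0.17,0.83],[1,0.14,0.74,-0.08,0.15,0.17,0.83],[1,0.19,0.73,-0.08,0.15,0.17,0.83],[1,0.23,0.72,-0.09,0.15,0.17,0.83],[1,0.27,0.71,-0.09,0.15,0.17,0.83],[1,0.31,0.69,-0.1,0.15,0.17,0.83],[1,0.35,0.67,-0.1,0.15,0.17,0.83]]]
```

Call:
move_arm(deltas=[[[1,-0.53,0.63,-0.26,0.14,0.16,0.77],[1,-0.49,0.65,-0.27,0.14,0.16,0.77],[1,-0.45,0.68,-0.29,0.14,0.16,0.77],[1,-0.41,0.7,-0.3,0.14,0.16,0.77],[1,-0.37,0.72,-0.31,0.14,0.16,0.77],[1,-0.33,0.73,-0.32,0.14,0.16,0.77],[1,-0.29,0.74,-0.33,0.14,0.16,0.77],[1,-0.24,0.76,-0.34,0.14,0.16,0.77],[1,-0.2,0.76,-0.35,0.14,0.16,0.77],[1,-0.15,0.77,-0.36,0.14,0.16,0.77],[1,-0.11,0.77,-0.37,0.14,0.16,0.77],[1,-0.06,0.77,-0.38,0.14,0.16,0.77],[1,-0.01,0.77,-0.39,0.14,0.16,0.77],[1,0.03,0.77,-0.39,0.14,0.16,0.77],[1,0.08,0.76,-0.4,0.14,0.16,0.77],[1,0.12,0.75,-0.41,0.14,0.16,0.77],[1,0.17,0.74,-0.41,0.14,0.16,0.77]]])

```text
time: 1.62
tool_pos: [0.4958, 0.0292, 0.4009]
tcp_rot: [-0.12, 0.989, 0.082, 0.034]
force: [-0.1, 0.8, -0.3]
opening: 1.002
```

Run:
```python
from plan import *
p,R,s=rep(); print(s["joints"])
show(rows(p,R,TIP0+.34*UB0,RB,1,vmax=.85))
```

```text
t 1.62 p [0.4958 0.0292 0.4009] z [ 0.047  0.243 -0.969] x [0.984 0.155 0.087] F [-0.07  0.8  -0.25] op 1.002
[-0.32462149  0.16110031  1.52311829  0.24837482  1.4934789  -0.51461919]
[[[1,-0.13,0.71,-0.01,0.15,0.17,0.8],[1,-0.09,0.72,-0.02,0.15,0.17,0.8],[1,-0.05,0.72,-0.03,0.15,0.17,0.8],[1,-0.01,0.72,-0.03,0.15,0.17,0.8],[1,0.03,0.72,-0.04,0.15,0.17,0.8],[1,0.07,0.72,-0.05,0.15,0.17,0.8],[1,0.11,0.71,-0.05,0.15,0.17,0.8],[1,0.15,0.71,-0.06,0.15,0.17,0.8],[1,0.19,0.69,-0.07,0.15,0.17,0.8],[1,0.23,0.68,-0.07,0.15,0.17,0.8],[1,0.27,0.67,-0.08,0.15,0.17,0.8],[1,0.31,0.65,-0.08,0.15,0.17,0.8],[1,0.34,0.63,-0.08,0.15,0.17,0.8]]]
```

Call:
move_arm(deltas=[[[1,-0.13,0.71,-0.01,0.15,0.17,0.8],[1,-0.09,0.72,-0.02,0.15,0.17,0.8],[1,-0.05,0.72,-0.03,0.15,0.17,0.8],[1,-0.01,0.72,-0.03,0.15,0.17,0.8],[1,0.03,0.72,-0.04,0.15,0.17,0.8],[1,0.07,0.72,-0.05,0.15,0.17,0.8],[1,0.11,0.71,-0.05,0.15,0.17,0.8],[1,0.15,0.71,-0.06,0.15,0.17,0.8],[1,0.19,0.69,-0.07,0.15,0.17,0.8],[1,0.23,0.68,-0.07,0.15,0.17,0.8],[1,0.27,0.67,-0.08,0.15,0.17,0.8],[1,0.31,0.65,-0.08,0.15,0.17,0.8]]])

```text
time: 2.62
tool_pos: [0.4877, -0.3286, 0.3207]
tcp_rot: [-0.193, 0.941, -0.271, 0.064]
force: [-0.1, 0.3, 0.2]
opening: 1.004
```

Run:
```python
from plan import *
p,R,s=rep(); print(s["joints"])
show(rows(p,R,TIP0+.34*UB0,RB,1,n=3))
```

```text
t 2.62 p [ 0.4877 -0.3286  0.3207] z [ 0.225  0.328 -0.918] x [ 0.845 -0.535  0.016] F [-0.14  0.29  0.22] op 1.004
[-0.98303737  0.41953054  1.40903545  0.37942612  1.48017251 -0.48850088]
[[[1,0.07,0.06,0.04,0.02,-0.04,0.09],[1,0.07,0.06,0.04,0.02,-0.04,0.09],[1,0.07,0.06,0.04,0.02,-0.04,0.09]]]
```

Call:
move_arm(deltas=[[[1,0.07,0.06,0.04,0.02,-0.04,0.09],[1,0.07,0.06,0.04,0.02,-0.04,0.09],[1,0.07,0.06,0.04,0.02,-0.04,0.09],[1,0,0,0,0,0,0]]])

```text
time: 2.95
tool_pos: [0.4905, -0.3432, 0.3094]
tcp_rot: [-0.197, 0.937, -0.284, 0.057]
force: [1.0, 0.8, -0.3]
opening: 1.0
```

Run:
```python
from plan import *
p,R,s=rep()
show(rows(p,R,TIP0+.231*UB0,RB,1,n=8))
ims=[]
for n,(x0,y0) in (("side",(190,200)),("top",(315,165))):
    f=r.grab_frame(n)[:,:,::-1]; ims.append(cv2.resize(f[y0:y0+100,x0:x0+100],None,fx=4,fy=4,interpolation=cv2.INTER_CUBIC))
cv2.imwrite("pics/pre.png",np.hstack(ims))
```

```text
t 2.95 p [ 0.4905 -0.3432  0.3094] z [ 0.219  0.336 -0.916] x [ 0.832 -0.554 -0.005] F [ 1.    0.76 -0.32] op 1.0
[[[1,-0.01,-0.02,0.34,-0.0,0.0,-0.02],[1,-0.01,-0.02,0.34,-0.0,0.0,-0.02],[1,-0.01,-0.02,0.34,-0.0,0.0,-0.02],[1,-0.01,-0.02,0.34,-0.0,0.0,-0.02],[1,-0.01,-0.02,0.34,-0.0,0.0,-0.02],[1,-0.01,-0.02,0.34,-0.0,0.0,-0.02],[1,-0.01,-0.02,0.34,-0.0,0.0,-0.02],[1,-0.01,-0.02,0.34,-0.0,0.0,-0.02]]]
```

View pics/pre.png

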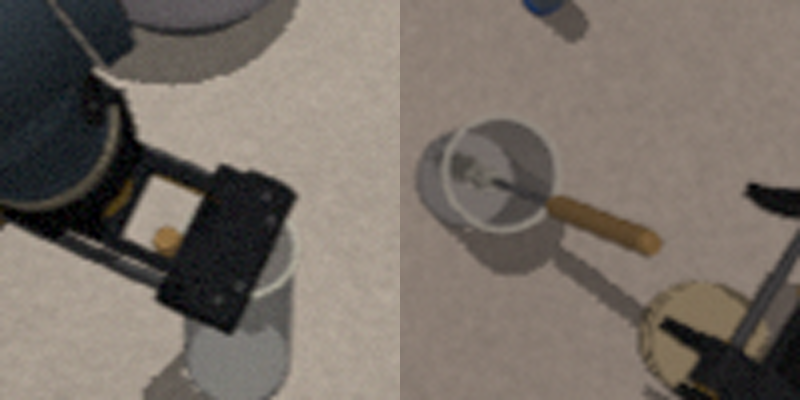

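Run:
```python
from plan import *
p,R,s=rep()
for n,(x0,y0),o in (("side",(190,200),0),("top",(315,165),400)):
    for X in (p,p+R[:,0]*.05,p-R[:,0]*.05,p-R[:,2]*.07+R[:,0]*.05,p-R[:,2]*.07-R[:,0]*.05,TIP0+.29*UB0): print(n,((proj(n,X)[0]-[x0,y0])*4+[o,0]).round())
```

```text
t 3.05 p [ 0.4906 -0.3423  0.3101] z [ 0.219  0.336 -0.916] x [ 0.833 -0.553 -0.004] F [ 0.06 -0.26  0.9 ] op 1.0
side [143. 230.]
side [222. 265.]
side [ 67. 197.]
side [196. 236.]
side [ 30. 163.]
side [165. 239.]
top [710. 262.]
top [754. 193.]
top [666. 332.]
top [837. 218.]
top [744. 367.]
top [652. 241.]
```

The fingertips appear where they should, at about (754,193) and (666,332) in the top crop. The tool axis lines up with the handle, whose end is at (650,243), so I'm descending.

Call:
move_arm(deltas=[[[1,-0.01,-0.02,0.34,0,0,-0.02],[1,-0.01,-0.02,0.34,0,0,-0.02],[1,-0.01,-0.02,0.34,0,0,-0.02],[1,-0.01,-0.02,0.34,0,0,-0.02],[1,-0.01,-0.02,0.34,0,0,-0.02],[1,-0.01,-0.02,0.34,0,0,-0.02],[1,-0.01,-0.02,0.34,0,0,-0.02]]])

```text
time: 3.63
tool_pos: [0.5168, -0.2977, 0.2308]
tcp_rot: [-0.193, 0.941, -0.272, 0.064]
force: [0.3, -0.2, 0.4]
opening: 0.997
```

Run:
```python
from plan import *
p,R,s=rep()
show(rows(p,R,TIP0+.231*UB0,RB,1,n=2))
ims=[]
for n,(x0,y0) in (("side",(190,200)),("top",(315,165))):
    f=r.grab_frame(n)[:,:,::-1]; ims.append(cv2.resize(f[y0:y0+100,x0:x0+100],None,fx=4,fy=4,interpolation=cv2.INTER_CUBIC))
cv2.imwrite("pics/pre2.png",np.hstack(ims))
for n,(x0,y0),o in (("side",(190,200),0),("top",(315,165),400)):
    for X in (p-R[:,2]*.019,): print(n,((proj(n,X)[0]-[x0,y0])*4+[o,0]).round())
```

```text
t 3.63 p [ 0.5168 -0.2977  0.2308] z [ 0.224  0.328 -0.918] x [ 0.844 -0.536  0.015] F [ 0.32 -0.23  0.38] op 0.997
[[[1,0.0,0.12,0.18,0.03,-0.06,0.13],[1,0.01,0.12,0.18,0.03,-0.06,0.13]]]
side [180. 234.]
top [617. 226.]
```

View pics/pre2.png

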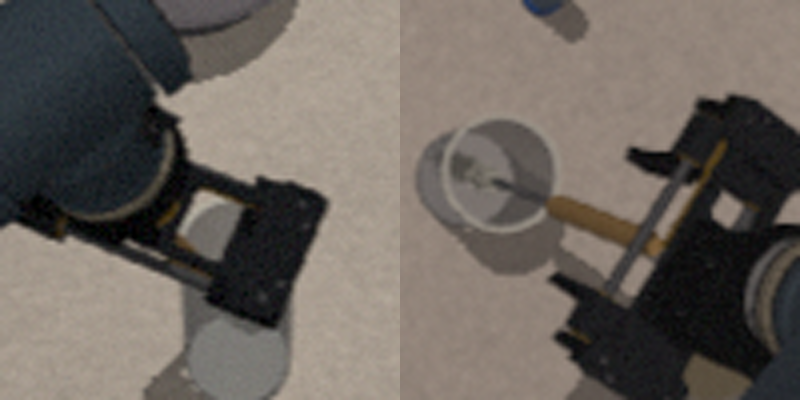

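The handle lies midway between the fingers, with its axis through (617,226). I'll go the last bit and close.

Call:
move_arm(deltas=[[[1,0,0.12,0.16,0.03,-0.06,0.13],[1,0,0.12,0.16,0.03,-0.06,0.13],[1,0,0,0,0,0,0]]])

```text
time: 3.98
tool_pos: [0.515, -0.2989, 0.2154]
tcp_rot: [-0.197, 0.938, -0.278, 0.057]
force: [-0.0, -0.1, -0.0]
opening: 1.001
```

Run:
```python
from plan import *
p,R,s=rep()
show(rows(p,R,TIP0+.231*UB0,RB,1,n=1)); print("brush z of tcp",(p-TIP0)@UB0,(p-TIP0)-((p-TIP0)@UB0)*UB0)
```

```text
t 3.98 p [ 0.515  -0.2989  0.2154] z [ 0.217  0.337 -0.916] x [ 0.839 -0.544 -0.002] F [-0.02 -0.08 -0.02] op 1.001
[[[1,0.04,0.03,0.03,-0.0,0.04,0.03]]]
brush z of tcp 0.23227126273449525 [-0.00059906  0.00174214  0.00050518]
```

Call:
move_arm(deltas=[[[-1,0,0,0,0,0,0],[-1,0,0,0,0,0,0],[-1,0,0,0,0,0,0],[-1,0,0,0,0,0,0],[-1,0,0,0,0,0,0],[-1,0,0,0,0,0,0],[-1,0,0,0,0,0,0],[-1,0,0,0,0,0,0]]], grip_force=45)

```text
time: 4.65
tool_pos: [0.5153, -0.3016, 0.2173]
tcp_rot: [-0.196, 0.938, -0.279, 0.059]
force: [0.5, 0.4, 0.4]
opening: 0.476
```

Run:
```python
from plan import *
p,R,s=rep()
show(rows(p,R,p+[0,0,.22],R,-1,n=11))
```

```text
t 4.65 p [ 0.5153 -0.3016  0.2173] z [ 0.22   0.334 -0.916] x [ 0.838 -0.546  0.002] F [0.5  0.43 0.37] op 0.476
[[[-1,0.0,-0.2,-0.46,0.0,0.0,0.0],[-1,0.0,-0.2,-0.46,0.0,0.0,0.0],[-1,0.0,-0.2,-0.46,0.0,0.0,0.0],[-1,0.0,-0.2,-0.46,0.0,0.0,0.0],[-1,0.0,-0.2,-0.46,0.0,0.0,0.0],[-1,0.0,-0.2,-0.46,0.0,0.0,0.0],[-1,0.0,-0.2,-0.46,0.0,0.0,0.0],[-1,0.0,-0.2,-0.46,0.0,0.0,0.0],[-1,0.0,-0.2,-0.46,0.0,0.0,0.0],[-1,0.0,-0.2,-0.46,0.0,0.0,0.0],[-1,0.0,-0.2,-0.46,0.0,0.0,0.0]]]
```

The fingers are still closing.

Call:
move_arm(deltas=[[[-1,0,0,0,0,0,0],[-1,0,0,0,0,0,0],[-1,0,0,0,0,0,0],[-1,0,0,0,0,0,0],[-1,0,0,0,0,0,0],[-1,0,0,0,0,0,0]]])

```text
time: 5.15
tool_pos: [0.5152, -0.3012, 0.2173]
tcp_rot: [-0.196, 0.938, -0.279, 0.059]
force: [0.3, 0.1, 0.1]
opening: 0.196
```

Run:
```python
from plan import *
p,R,s=rep()
```

```text
t 5.15 p [ 0.5152 -0.3012  0.2173] z [ 0.22   0.335 -0.916] x [ 0.838 -0.546  0.002] F [0.27 0.08 0.07] op 0.196
```

Call:
move_arm(deltas=[[[-1,0,0,0,0,0,0],[-1,0,0,0,0,0,0],[-1,0,-0.1,-0.23,0,0,0],[-1,0,-0.1,-0.23,0,0,0],[-1,0,-0.2,-0.46,0,0,0],[-1,0,-0.2,-0.46,0,0,0]]])

```text
time: 5.65
tool_pos: [0.5129, -0.2996, 0.2764]
tcp_rot: [-0.198, 0.938, -0.28, 0.054]
force: [0.6, 0.7, -1.3]
opening: 0.201
```

Run:
```python
from plan import *
p,R,s=rep()
ims=[]
for n,(x0,y0) in (("side",(190,200)),("top",(315,165))):
    f=r.grab_frame(n)[:,:,::-1]; ims.append(cv2.resize(f[y0:y0+100,x0:x0+100],None,fx=4,fy=4,interpolation=cv2.INTER_CUBIC))
cv2.imwrite("pics/lift.png",np.hstack(ims))
```

```text
t 5.65 p [ 0.5129 -0.2996  0.2764] z [ 0.212  0.341 -0.916] x [ 0.838 -0.546 -0.009] F [ 0.57  0.72 -1.34] op 0.201
```

View pics/lift.png

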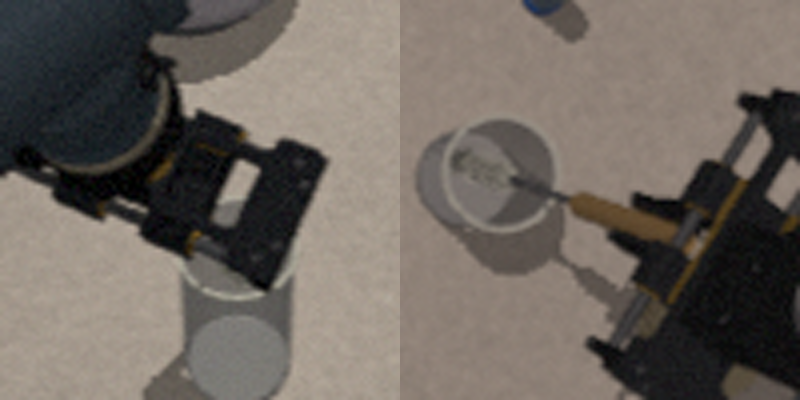

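The brush is held and rising clear of the beaker wall, with the tuft near (480,165) in the top crop, and the beaker hasn't moved. I'll keep lifting.

Call:
move_arm(deltas=[[[-1,0,-0.2,-0.46,0,0,0],[-1,0,-0.2,-0.46,0,0,0],[-1,0,-0.2,-0.46,0,0,0],[-1,0,-0.2,-0.46,0,0,0],[-1,0,-0.2,-0.46,0,0,0],[-1,0,-0.2,-0.46,0,0,0],[-1,0,-0.2,-0.46,0,0,0],[-1,0,0,0,0,0,0]]])

```text
time: 6.42
tool_pos: [0.5124, -0.2998, 0.4222]
tcp_rot: [-0.196, 0.938, -0.28, 0.054]
force: [0.0, -0.2, -0.0]
opening: 0.198
```

Run:
```python
from plan import *
p,R,s=rep();print(s["joints"])
ims=[]
for n,(x0,y0) in (("side",(190,170)),("top",(315,145))):
    f=r.grab_frame(n)[:,:,::-1]; ims.append(cv2.resize(f[y0:y0+120,x0:x0+100],None,fx=4,fy=4,interpolation=cv2.INTER_CUBIC))
cv2.imwrite("pics/lift2.png",np.hstack(ims))
# brush axis predicted from nominal grasp at TCP z=.2325
u=-R[:,2]
for n,(x0,y0),o in (("side",(190,170),0),("top",(315,145),400)):
    for X in (p-.233*u,p-.138*u,p-.06*u): print(n,((proj(n,X)[0]-[x0,y0])*4+[o,0]).round())
```

```text
t 6.42 p [ 0.5124 -0.2998  0.4222] z [ 0.212  0.338 -0.917] x [ 0.838 -0.546 -0.008] F [ 0.01 -0.17 -0.  ] op 0.198
[-0.9182145   0.35293718  1.2422458   0.38541793  1.68850252 -0.32091487]
side [245. 279.]
side [219. 236.]
side [193. 195.]
top [476. 233.]
top [554. 259.]
top [631. 284.]
```

View pics/lift2.png

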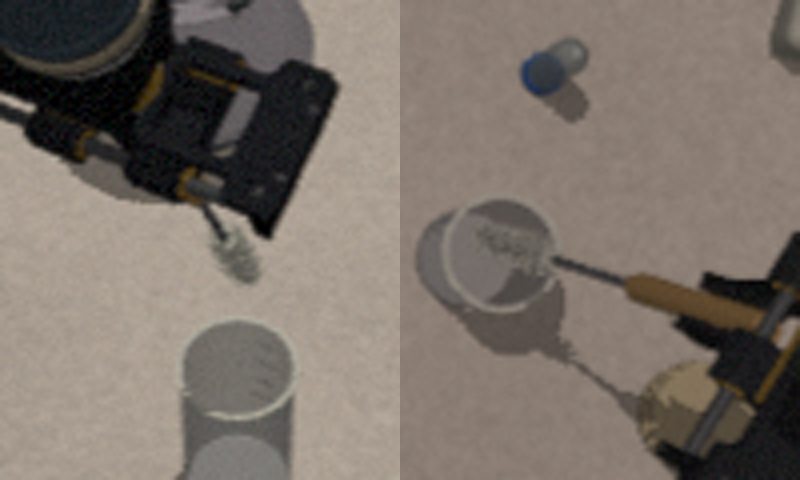

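The brush hangs clear of the beaker. Its tip is at (250,280) in the side crop and (477,232) in the top crop, matching the prediction from the tool axis. Now over to the rotor.

Run:
```python
from plan import *
p,R,s=pose()
tp=FL+.403*UBR; v=(p+tp)/2; v[2]=.45
mR=R@Ro.from_rotvec(Ro.from_matrix(R.T@RR).as_rotvec()*.5).as_matrix()
print(tp); show(rows(p,R,v,mR,-1,n=12)); show(rows(v,mR,tp,RR,-1,n=12))
```

```text
[0.50411521 0.22091366 0.42661126]
[[[-1,-0.3,-0.44,0.12,-0.45,0.02,-0.72],[-1,-0.28,-0.46,0.11,-0.45,0.02,-0.72],[-1,-0.26,-0.47,0.09,-0.45,0.02,-0.72],[-1,-0.23,-0.49,0.08,-0.45,0.02,-0.72],[-1,-0.21,-0.5,0.06,-0.45,0.02,-0.72],[-1,-0.18,-0.51,0.05,-0.45,0.02,-0.72],[-1,-0.16,-0.52,0.03,-0.45,0.02,-0.72],[-1,-0.13,-0.53,0.01,-0.45,0.02,-0.72],[-1,-0.1,-0.54,-0.0,-0.45,0.02,-0.72],[-1,-0.08,-0.54,-0.02,-0.45,0.02,-0.72],[-1,-0.05,-0.54,-0.04,-0.45,0.02,-0.72],[-1,-0.02,-0.54,-0.05,-0.45,0.02,-0.72]]]
[[[-1,-0.01,-0.54,0.04,-0.45,0.02,-0.72],[-1,0.02,-0.54,0.03,-0.45,0.02,-0.72],[-1,0.05,-0.54,0.01,-0.45,0.02,-0.72],[-1,0.07,-0.54,-0.01,-0.45,0.02,-0.72],[-1,0.1,-0.53,-0.03,-0.45,0.02,-0.72],[-1,0.13,-0.53,-0.04,-0.45,0.02,-0.72],[-1,0.15,-0.52,-0.06,-0.45,0.02,-0.72],[-1,0.18,-0.51,-0.07,-0.45,0.02,-0.72],[-1,0.21,-0.5,-0.09,-0.45,0.02,-0.72],[-1,0.23,-0.48,-0.1,-0.45,0.02,-0.72],[-1,0.25,-0.47,-0.12,-0.45,0.02,-0.72],[-1,0.28,-0.45,-0.13,-0.45,0.02,-0.72]]]
```

Call:
move_arm(deltas=[[[-1,-0.3,-0.44,0.12,-0.45,0.02,-0.72],[-1,-0.28,-0.46,0.11,-0.45,0.02,-0.72],[-1,-0.26,-0.47,0.09,-0.45,0.02,-0.72],[-1,-0.23,-0.49,0.08,-0.45,0.02,-0.72],[-1,-0.21,-0.5,0.06,-0.45,0.02,-0.72],[-1,-0.18,-0.51,0.05,-0.45,0.02,-0.72],[-1,-0.16,-0.52,0.03,-0.45,0.02,-0.72],[-1,-0.13,-0.53,0.01,-0.45,0.02,-0.72],[-1,-0.1,-0.54,0,-0.45,0.02,-0.72],[-1,-0.08,-0.54,-0.02,-0.45,0.02,-0.72],[-1,-0.05,-0.54,-0.04,-0.45,0.02,-0.72],[-1,-0.02,-0.54,-0.05,-0.45,0.02,-0.72]]])

```text
time: 7.52
tool_pos: [0.4949, -0.0302, 0.419]
tcp_rot: [0.001, 0.999, 0.011, 0.039]
force: [1.1, 0.4, -0.1]
opening: 0.2
```

Run:
```python
from plan import *
p,R,s=rep();print(s["joints"])
tp=FL+.403*UBR
show(rows(p,R,tp,RR,-1,n=13))
```

```text
t 7.52 p [ 0.4949 -0.0302  0.419 ] z [ 0.078 -0.002 -0.997] x [0.997 0.022 0.078] F [ 1.12  0.37 -0.06] op 0.2
[-0.30048636  0.12535746  1.49686957  0.0217212   1.44466148 -0.32441343]
[[[-1,0.03,-0.48,-0.01,-0.44,0.06,-0.64],[-1,0.05,-0.48,-0.03,-0.44,0.06,-0.64],[-1,0.07,-0.48,-0.04,-0.44,0.06,-0.64],[-1,0.09,-0.47,-0.06,-0.44,0.06,-0.64],[-1,0.12,-0.46,-0.07,-0.44,0.06,-0.64],[-1,0.14,-0.46,-0.08,-0.44,0.06,-0.64],[-1,0.16,-0.45,-0.1,-0.44,0.06,-0.64],[-1,0.18,-0.44,-0.11,-0.44,0.06,-0.64],[-1,0.2,-0.42,-0.12,-0.44,0.06,-0.64],[-1,0.22,-0.41,-0.14,-0.44,0.06,-0.64],[-1,0.24,-0.4,-0.15,-0.44,0.06,-0.64],[-1,0.25,-0.38,-0.16,-0.44,0.06,-0.64],[-1,0.27,-0.36,-0.17,-0.44,0.06,-0.64]]]
```

Call:
move_arm(deltas=[[[-1,0.03,-0.3,-0.35,-0.3,0.06,-0.5],[-1,0.05,-0.4,-0.35,-0.4,0.06,-0.6],[-1,0.07,-0.48,-0.25,-0.44,0.06,-0.64],[-1,0.09,-0.47,-0.1,-0.44,0.06,-0.64],[-1,0.12,-0.46,-0.07,-0.44,0.06,-0.64],[-1,0.14,-0.46,-0.05,-0.44,0.06,-0.64],[-1,0.16,-0.45,-0.05,-0.44,0.06,-0.64],[-1,0.18,-0.44,-0.05,-0.44,0.06,-0.64],[-1,0.2,-0.42,-0.05,-0.44,0.06,-0.64],[-1,0.22,-0.41,-0.1,-0.44,0.06,-0.64],[-1,0.24,-0.4,-0.1,-0.44,0.06,-0.64],[-1,0.25,-0.38,-0.1,-0.44,0.06,-0.64]]])

```text
time: 8.52
tool_pos: [0.4885, 0.202, 0.4214]
tcp_rot: [0.187, 0.94, 0.283, 0.04]
force: [0.7, 0.4, -0.7]
opening: 0.195
```

Run:
```python
from plan import *
p,R,s=rep();print(s["joints"])
tp=FL+.393*UBR
show(rows(p,R,tp,RR,-1,n=3))
```

```text
t 8.52 p [0.4885 0.202  0.4214] z [ 0.182 -0.329 -0.927] x [ 0.837  0.547 -0.03 ] F [ 0.71  0.4  -0.71] op 0.195
[ 0.39820275  0.22987591  1.41368534 -0.38547894  1.46319162 -0.15146238]
[[[-1,0.2,-0.03,0.01,-0.25,0.17,-0.04],[-1,0.2,-0.03,0.02,-0.25,0.17,-0.04],[-1,0.2,-0.03,0.02,-0.25,0.17,-0.04]]]
```

Call:
move_arm(deltas=[[[-1,0.2,-0.03,0.01,-0.25,0.17,-0.04],[-1,0.2,-0.03,0.01,-0.25,0.17,-0.04],[-1,0.2,-0.03,0.01,-0.25,0.17,-0.04],[-1,0,0,0,0,0,0]]])

```text
time: 8.85
tool_pos: [0.5045, 0.2213, 0.4088]
tcp_rot: [0.208, 0.931, 0.295, 0.058]
force: [1.1, -0.1, -1.1]
opening: 0.202
```

```bash
cat > look.py <<'E'
from plan import *
import sys
def look(name,zt=.233):
    p,R,s=rep()
    u=-R[:,2]; t=p-zt*u; d=t-FL
    XB=np.cross([0,0,1.],0*UBR+UBR); XB=np.cross(XB/np.linalg.norm(XB),UBR) ; XB*=np.sign(XB[2]); YB=np.cross(UBR,XB)
    print("tip in bore x,y,z",np.round([d@XB,d@YB,d@UBR],4),"ang",np.degrees(np.arccos(min(1,u@UBR))).round(2))
    ims=[]
    for n,(x0,y0) in (("side",(195,100)),("top",(160,145))):
        f=r.grab_frame(n)[:,:,::-1]; im=cv2.resize(f[y0:y0+100,x0:x0+80],None,fx=5,fy=5,interpolation=cv2.INTER_CUBIC)
        k=lambda X:((proj(n,X)-[x0,y0]+.5)*5-.5).round().astype(int)
        raw=im.copy()
        cv2.polylines(im,[k(np.array([t,t+.095*u]))],False,(255,0,0))
        cv2.polylines(im,[k(np.array([M,M+.1*UBR]))],False,(0,255,0))
        a=np.linspace(0,6.28,40)[:,None]; cv2.polylines(im,[k(M+.015*(np.cos(a)*XB+np.sin(a)*YB))],True,(0,255,0))
        ims.append(im)
    cv2.imwrite(f"pics/{name}.png",np.hstack(ims))
    return p,R,s
if __name__=="__main__": 
    p,R,s=look(sys.argv[1])
E
python3 look.py r1
```

```text
t 8.85 p [0.5045 0.2213 0.4088] z [ 0.231 -0.353 -0.907] x [ 0.819  0.573 -0.014] F [ 1.14 -0.13 -1.08] op 0.202
tip in bore x,y,z [-0.0078 -0.0014  0.1539] ang 0.47
```

View pics/r1.png

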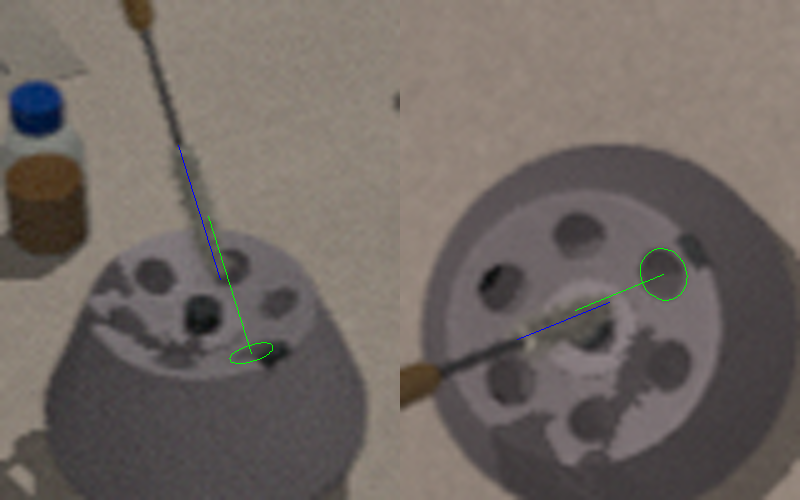

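```bash
cat > zoom.py <<'E'
from plan import *
import sys
p,R,s=pose(); u=-R[:,2]; t=p-.233*u
P={n:proj(n,np.array([t,t+.05*u,t+.095*u,t+.173*u])) for n in C}
ims=[]
for n in("side","top"):
    c=P[n][1:3].mean(0); x0,y0=(c-[25,30]).astype(int)
    f=r.grab_frame(n)[:,:,::-1]; im=cv2.resize(f[y0:y0+60,x0:x0+50],None,fx=8,fy=8,interpolation=cv2.INTER_CUBIC)
    im=cv2.convertScaleAbs(im,alpha=1.5)
    k=((P[n]-[x0,y0]+.5)*8-.5); print(n,x0,y0,k.round().tolist())
    for q in k: cv2.circle(im,tuple(int(v) for v in q),3,(0,0,255),-1)
    ims.append(im)
cv2.imwrite(f"pics/{sys.argv[1]}.png",np.hstack(ims))
E
python3 zoom.py z1
```

```text
side 207 105 [[255.0, 408.0], [220.0, 296.0], [188.0, 192.0], [130.0, 4.0]]
top 162 180 [[322.0, 206.0], [247.0, 236.0], [174.0, 265.0], [32.0, 322.0]]
```

View pics/z1.png

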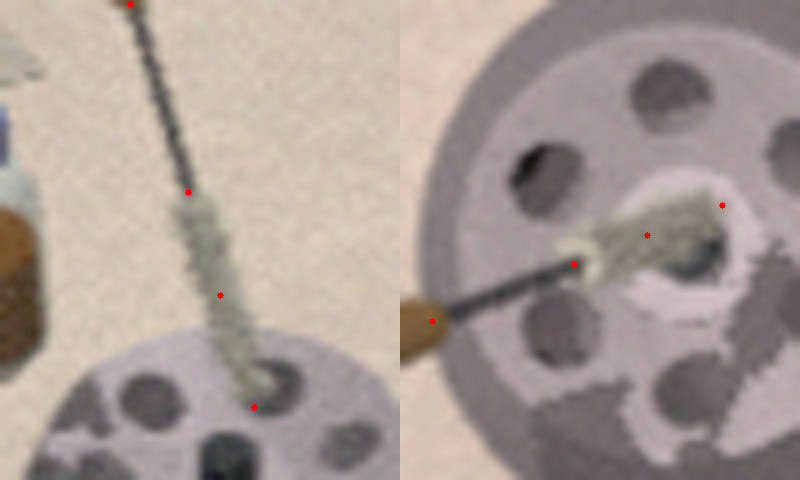

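The wire and tuft lie on the predicted axis within about a pixel, with the tip at (255,400) in the side zoom and (720,208) in the top zoom. I'll align with the bore and approach the mouth.

Run:
```python
from plan import *
p,R,s=rep()
show(rows(p,R,FL+(.233+.112)*UBR,RR,-1,n=5))
```

```text
t 9.05 p [0.5045 0.2201 0.4108] z [ 0.232 -0.353 -0.907] x [ 0.821  0.571 -0.012] F [-0.24 -0.24 -0.95] op 0.197
[[[-1,0.0,0.03,0.22,-0.0,0.02,0.03],[-1,0.0,0.03,0.22,-0.0,0.02,0.03],[-1,0.0,0.03,0.22,-0.0,0.02,0.03],[-1,0.0,0.03,0.22,-0.0,0.02,0.03],[-1,0.0,0.03,0.22,-0.0,0.02,0.03]]]
```

Call:
move_arm(deltas=[[[-1,0,0.03,0.22,0,0.02,0.03],[-1,0,0.03,0.22,0,0.02,0.03],[-1,0,0.03,0.22,0,0.02,0.03],[-1,0,0.03,0.22,0,0.02,0.03],[-1,0,0.03,0.1,0,0.02,0.03]]])

```text
time: 9.47
tool_pos: [0.5187, 0.1978, 0.3773]
tcp_rot: [0.206, 0.933, 0.287, 0.066]
force: [-0.5, -0.6, -0.9]
opening: 0.194
```

```bash
python3 look.py r2; python3 zoom.py z2
python3 - <<'E'
from plan import *
p,R,s=pose()
show(rows(p,R,FL+(.233+.112)*UBR,RR,-1,n=2))
E
```

```text
t 9.47 p [0.5187 0.1978 0.3773] z [ 0.241 -0.348 -0.906] x [0.827 0.562 0.004] F [-0.51 -0.56 -0.92] op 0.194
tip in bore x,y,z [ 0.0039 -0.0004  0.1138] ang 0.15
side 212 116 [[261.0, 409.0], [226.0, 300.0], [194.0, 199.0], [136.0, 16.0]]
top 173 175 [[307.0, 202.0], [239.0, 230.0], [172.0, 258.0], [43.0, 312.0]]
[[[-1,0.0,-0.05,0.04,0.0,-0.03,-0.04],[-1,0.0,-0.05,0.04,0.0,-0.03,-0.04]]]
```

View pics/r2.png

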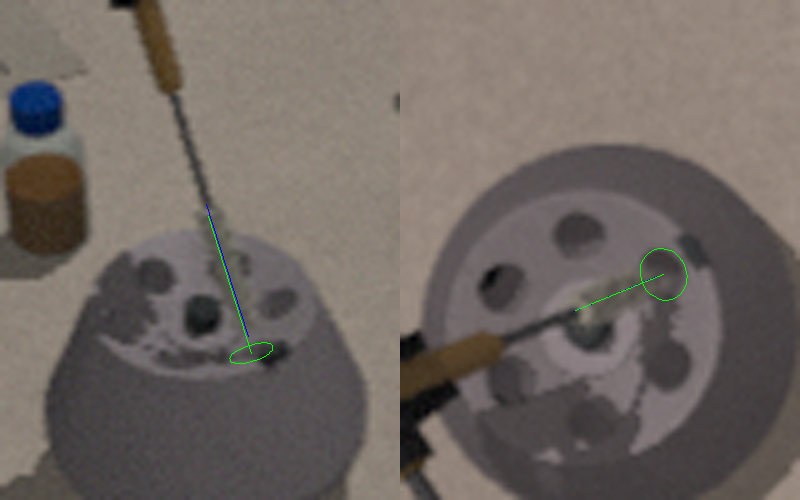

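View pics/z2.png

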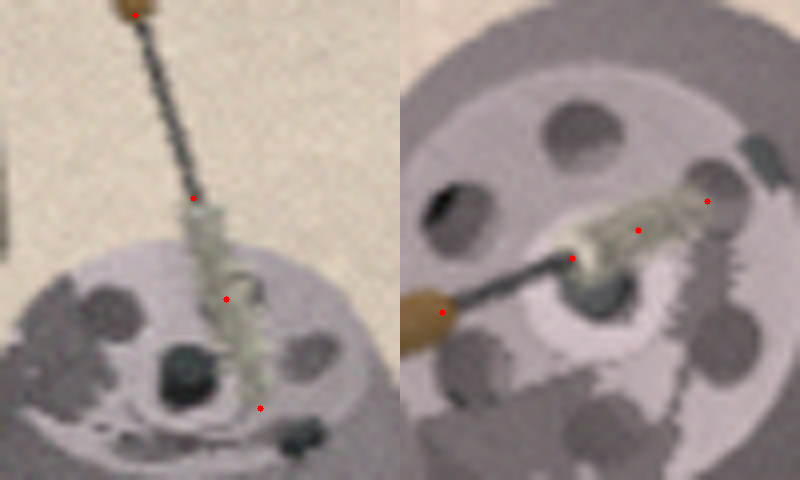

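The tip is over the lug-side mouth, at (255,400) in the side zoom and (705,198) in the top zoom. I'll insert in short steps and watch the force.

Call:
move_arm(deltas=[[[-1,0,-0.05,0.02,0,-0.03,-0.04],[-1,0,-0.05,0.15,0,-0.03,-0.04],[-1,0,0,0.2,0,0,0],[-1,0,0,0.2,0,0,0]]])

```text
time: 10.0
tool_pos: [0.5239, 0.1957, 0.358]
tcp_rot: [0.207, 0.932, 0.29, 0.068]
force: [0.3, -0.3, -1.3]
opening: 0.198
```

```bash
cat > st.py <<'E'
from plan import *
p,R,s=rep(); u=-R[:,2]; t=p-.233*u; d=t-FL
YB=np.cross([0,0,1.],UBR);YB/=np.linalg.norm(YB);XB=np.cross(YB,UBR);
if XB[2]<0: XB=-XB
YB=np.cross(UBR,XB)
rv=Ro.from_matrix(R.T@RR).as_rotvec()
print("bore xyz mm",(1e3*np.array([d@XB,d@YB,d@UBR])).round(1),"F bore",np.round([s["force"]@XB,s["force"]@YB,s["force"]@UBR],2),"T",s["wrist_torque"].round(2))
e=FL+(d@UBR+.233)*UBR-p
print("lateral corr tool units",(R.T@e/.04).round(3),"turn",(np.degrees(rv)/4).round(3))
E
python3 st.py
```

```text
t 10.0 p [0.5239 0.1957 0.358 ] z [ 0.246 -0.346 -0.905] x [0.823 0.568 0.007] F [ 0.26 -0.25 -1.29] op 0.198
bore xyz mm [ 0.5  3.9 94.3] F bore [-0.22  0.07 -1.32] T [ 0.22  0.25 -0.03]
lateral corr tool units [-0.053 -0.    -0.001] turn [ 0.029 -0.111  0.002]
```

Call:
move_arm(deltas=[[[-1,-0.05,0,0.1,0.03,-0.11,0],[-1,0,0,0.2,0,0,0],[-1,0,0,0.2,0,0,0]]])

```text
time: 10.25
tool_pos: [0.5269, 0.1869, 0.3373]
tcp_rot: [0.207, 0.933, 0.289, 0.063]
force: [-0.5, -0.1, -1.8]
opening: 0.2
```

```bash
python3 st.py; python3 zoom.py z3
```

```text
t 10.25 p [0.5269 0.1869 0.3373] z [ 0.237 -0.349 -0.907] x [ 0.825  0.565 -0.002] F [-0.49 -0.08 -1.85] op 0.2
bore xyz mm [-0.8 -0.7 71.8] F bore [-0.97 -0.45 -1.59] T [ 0.24  0.22 -0.04]
lateral corr tool units [ 0.009  0.016 -0.   ] turn [-0.008  0.022  0.019]
side 215 128 [[258.0, 400.0], [225.0, 295.0], [194.0, 196.0], [138.0, 19.0]]
top 179 172 [[305.0, 211.0], [240.0, 237.0], [178.0, 263.0], [57.0, 312.0]]
```

View pics/z3.png

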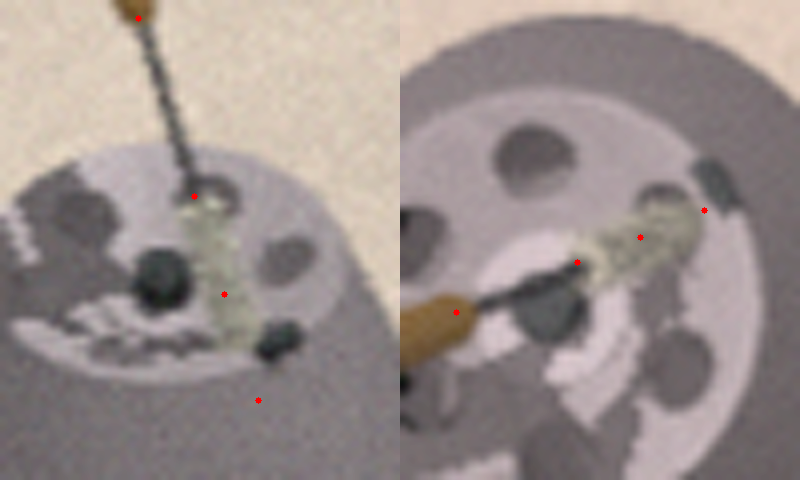

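The tuft has entered the mouth, covering (670,222) in the top zoom, and the lug is still at (718,185), so the rotor hasn't turned. Axial force is low, so I'll go deeper.

Call:
move_arm(deltas=[[[-1,0.03,0.01,0.2,0,0.02,0.01],[-1,0,0,0.2,0,0,0],[-1,0,0,0.2,0,0,0]]])

```text
time: 10.6
tool_pos: [0.5348, 0.1784, 0.3147]
tcp_rot: [0.207, 0.933, 0.289, 0.064]
force: [0.5, -0.5, -0.6]
opening: 0.196
```

```bash
python3 st.py; python3 zoom.py z4
```

```text
t 10.6 p [0.5348 0.1784 0.3147] z [ 0.239 -0.348 -0.906] x [0.825 0.565 0.   ] F [ 0.49 -0.55 -0.64] op 0.196
bore xyz mm [ 0.2  1.5 46.4] F bore [ 0.39  0.1  -0.89] T [0.26 0.18 0.02]
lateral corr tool units [-0.032 -0.006 -0.   ] turn [-0.003 -0.01  -0.001]
side 218 134 [[256.0, 403.0], [223.0, 299.0], [193.0, 202.0], [137.0, 28.0]]
top 183 170 [[302.0, 208.0], [240.0, 233.0], [180.0, 258.0], [65.0, 305.0]]
```

View pics/z4.png

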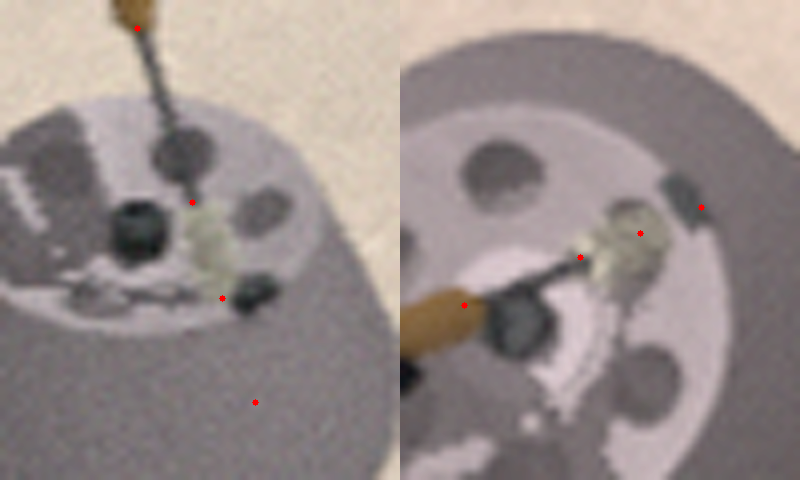

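The brush is clearly in the bore, with the tuft filling the hole at (635,240) in the top zoom. I'll go down now in smaller steps.

Call:
move_arm(deltas=[[[-1,-0.02,0,0.2,0,0,0],[-1,0,0,0.1,0,0,0],[-1,0,0,0,0,0,0]]])

```text
time: 10.95
tool_pos: [0.5364, 0.1726, 0.3014]
tcp_rot: [0.207, 0.933, 0.289, 0.062]
force: [0.5, 0.2, -0.7]
opening: 0.199
```

```bash
python3 st.py
```

```text
t 10.95 p [0.5364 0.1726 0.3014] z [ 0.236 -0.35  -0.907] x [ 0.826  0.564 -0.003] F [ 0.47  0.19 -0.69] op 0.199
bore xyz mm [-0.5 -1.3 32. ] F bore [-0.2   0.49 -0.67] T [0.22 0.25 0.01]
lateral corr tool units [ 0.015  0.005 -0.   ] turn [-0.017  0.041  0.007]
```

Call:
move_arm(deltas=[[[-1,0,0,0.1,0,0.03,0],[-1,0,0,0,0,0,0]]])

```text
time: 11.12
tool_pos: [0.5375, 0.171, 0.2974]
tcp_rot: [0.206, 0.933, 0.289, 0.063]
force: [-0.3, -0.6, -0.7]
opening: 0.198
```

```bash
python3 st.py
```

```text
t 11.12 p [0.5375 0.171  0.2974] z [ 0.237 -0.348 -0.907] x [ 0.825  0.565 -0.001] F [-0.27 -0.6  -0.68] op 0.198
bore xyz mm [-0.5 -0.8 27.6] F bore [ 0.03 -0.56 -0.76] T [ 0.26  0.26 -0.02]
lateral corr tool units [ 0.016  0.005 -0.   ] turn [-0.017  0.009  0.006]
```

Call:
move_arm(deltas=[[[-1,0,0,0.06,0,0,0],[-1,0,0,0,0,0,0]]])

```text
time: 11.28
tool_pos: [0.5382, 0.1702, 0.2953]
tcp_rot: [0.206, 0.933, 0.289, 0.064]
force: [-0.1, -0.1, -1.0]
opening: 0.199
```

```bash
python3 st.py
```

```text
t 11.28 p [0.5382 0.1702 0.2953] z [ 0.238 -0.348 -0.907] x [ 0.825  0.565 -0.   ] F [-0.11 -0.1  -0.98] op 0.199
bore xyz mm [-0.3 -0.5 25.1] F bore [-0.39 -0.15 -0.9 ] T [ 0.25  0.2  -0.03]
lateral corr tool units [ 0.012  0.002 -0.   ] turn [-0.014  0.     0.003]
```

Call:
move_arm(deltas=[[[-1,0,0,0.06,0,0,0],[-1,0,0,0,0,0,0]]])

```text
time: 11.45
tool_pos: [0.539, 0.1694, 0.2932]
tcp_rot: [0.206, 0.933, 0.289, 0.064]
force: [0.5, 0.0, -1.8]
opening: 0.195
```

```bash
python3 st.py
```

```text
t 11.45 p [0.539  0.1694 0.2932] z [ 0.239 -0.348 -0.907] x [0.825 0.565 0.   ] F [ 0.5   0.04 -1.85] op 0.195
bore xyz mm [-0.2 -0.1 22.8] F bore [-0.55  0.43 -1.78] T [ 0.25  0.25 -0.01]
lateral corr tool units [0.006 0.    0.   ] turn [-0.011 -0.012  0.003]
```

Call:
move_arm(deltas=[[[-1,0,0,0.06,0,0,0],[-1,0,0,0,0,0,0]]])

```text
time: 11.62
tool_pos: [0.5398, 0.1687, 0.2911]
tcp_rot: [0.206, 0.933, 0.289, 0.064]
force: [-0.2, 0.3, -0.3]
opening: 0.194
```

```bash
python3 st.py
```

```text
t 11.62 p [0.5398 0.1687 0.2911] z [ 0.239 -0.348 -0.907] x [0.825 0.566 0.001] F [-0.23  0.3  -0.29] op 0.194
bore xyz mm [-0.1  0.3 20.5] F bore [-0.47 -0.02 -0.1 ] T [ 0.22  0.24 -0.  ]
lateral corr tool units [ 0.002 -0.001 -0.   ] turn [-0.009 -0.02   0.002]
```

Call:
move_arm(deltas=[[[-1,0,0,0.06,0,-0.02,0],[-1,0,0,0,0,0,0]]])

```text
time: 11.78
tool_pos: [0.5404, 0.1678, 0.2888]
tcp_rot: [0.207, 0.933, 0.289, 0.064]
force: [0.3, 0.2, -0.8]
opening: 0.198
```

```bash
python3 st.py
```

```text
t 11.78 p [0.5404 0.1678 0.2888] z [ 0.238 -0.348 -0.907] x [ 0.825  0.565 -0.   ] F [ 0.32  0.19 -0.82] op 0.198
bore xyz mm [-0.1  0.  17.9] F bore [-0.32  0.37 -0.76] T [0.28 0.2  0.01]
lateral corr tool units [-0.    -0.002 -0.   ] turn [-0.008 -0.002  0.   ]
```

Call:
move_arm(deltas=[[[-1,0,0,0.05,0,0,0],[-1,0,0,0,0,0,0]]])

```text
time: 11.95
tool_pos: [0.541, 0.1671, 0.2868]
tcp_rot: [0.207, 0.933, 0.289, 0.064]
force: [-0.1, -0.2, -1.2]
opening: 0.19
```

```bash
python3 st.py
```

```text
t 11.95 p [0.541  0.1671 0.2868] z [ 0.239 -0.348 -0.907] x [ 0.825  0.565 -0.   ] F [-0.11 -0.18 -1.17] op 0.19
bore xyz mm [-0.1  0.1 15.7] F bore [-0.42 -0.19 -1.09] T [ 0.23  0.25 -0.03]
lateral corr tool units [-0.002 -0.002 -0.   ] turn [-0.008 -0.003  0.001]
```

Call:
move_arm(deltas=[[[-1,0,0,0.06,0,0,0],[-1,0,0,0,0,0,0]]])

```text
time: 12.12
tool_pos: [0.5419, 0.1663, 0.2846]
tcp_rot: [0.207, 0.933, 0.289, 0.064]
force: [-0.5, 0.0, 0.0]
opening: 0.198
```

```bash
python3 st.py
```

```text
t 12.12 p [0.5419 0.1663 0.2846] z [ 0.239 -0.348 -0.906] x [0.825 0.565 0.001] F [-0.54  0.04  0.04] op 0.198
bore xyz mm [ 0.1  0.6 13.2] F bore [-0.29 -0.42  0.18] T [0.22 0.2  0.05]
lateral corr tool units [-0.01  -0.005 -0.   ] turn [-0.004 -0.015  0.001]
```

Call:
move_arm(deltas=[[[-1,0,0,0.06,0,0,0],[-1,0,0,0,0,0,0]]])

```text
time: 12.28
tool_pos: [0.5426, 0.1655, 0.2827]
tcp_rot: [0.207, 0.933, 0.289, 0.065]
force: [-0.9, 0.2, 1.9]
opening: 0.199
```

```bash
python3 st.py
```

```text
t 12.28 p [0.5426 0.1655 0.2827] z [ 0.24  -0.348 -0.906] x [0.825 0.565 0.001] F [-0.92  0.24  1.9 ] op 0.199
bore xyz mm [ 0.3  0.8 11.1] F bore [ 0.16 -0.63  2.03] T [ 0.11  0.33 -0.11]
lateral corr tool units [-0.012 -0.008 -0.   ] turn [-0.002 -0.02  -0.005]
```

Contact: the axial force rose from −0.9 to +2.0 N at an estimated z of about 11 mm. I'll press slightly more and hold.

Call:
move_arm(deltas=[[[-1,0,0,0.06,0,-0.02,0],[-1,0,0,0.02,0,0,0],[-1,0,0,0,0,0,0]]])

```text
time: 12.53
tool_pos: [0.5434, 0.1649, 0.281]
tcp_rot: [0.207, 0.933, 0.288, 0.065]
force: [-1.7, 1.1, 3.9]
opening: 0.198
```

```bash
python3 st.py
```

```text
t 12.53 p [0.5434 0.1649 0.281 ] z [ 0.24  -0.348 -0.906] x [0.826 0.564 0.002] F [-1.68  1.07  3.91] op 0.198
bore xyz mm [0.5 1.1 9.1] F bore [-0.01 -0.78  4.31] T [ 0.22  0.46 -0.12]
lateral corr tool units [-0.021 -0.012 -0.   ] turn [-0.002 -0.019 -0.02 ]
```

Call:
move_arm(deltas=[[[-1,0,0,0.01,0,0,0],[-1,0,0,0,0,0,0],[-1,-0.02,0,-0.2,0,-0.02,-0.02],[-1,0,0,-0.3,0,0,0],[-1,0,0,-0.3,0,0,0],[-1,0,0,-0.3,0,0,0],[-1,0,0,-0.3,0,0,0],[-1,0,0,-0.3,0,0,0],[-1,0,0,-0.1,0,0,0],[-1,0,0,0,0,0,0]]])

```text
time: 13.37
tool_pos: [0.5243, 0.1896, 0.3472]
tcp_rot: [0.207, 0.932, 0.29, 0.061]
force: [-0.2, -0.6, -0.3]
opening: 0.197
```

```bash
python3 st.py; python3 zoom.py z5
```

```text
t 13.37 p [0.5243 0.1896 0.3472] z [ 0.235 -0.351 -0.907] x [ 0.825  0.565 -0.005] F [-0.24 -0.62 -0.28] op 0.197
bore xyz mm [ 0.1 -2.1 82.3] F bore [ 0.22 -0.55 -0.41] T [0.27 0.2  0.03]
lateral corr tool units [ 0.026 -0.004 -0.   ] turn [-0.008  0.063  0.04 ]
side 214 125 [[258.0, 404.0], [225.0, 297.0], [194.0, 198.0], [138.0, 19.0]]
top 178 173 [[303.0, 210.0], [238.0, 237.0], [174.0, 263.0], [51.0, 313.0]]
```

View pics/z5.png

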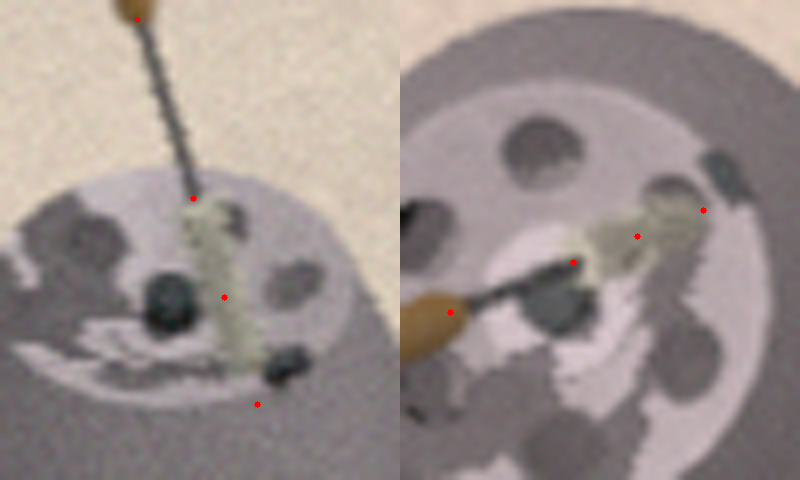

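Stroke 1 is done. The tuft is back near the mouth, with its end at about (240,370) in the side zoom, and the lug hasn't moved. Now stroke 2.

Call:
move_arm(deltas=[[[-1,0.02,0,0.15,0,0.06,0.04],[-1,0,0,0.3,0,0,0],[-1,0,0,0.3,0,0,0],[-1,0,0,0.3,0,0,0],[-1,0,0,0.3,0,0,0],[-1,0,0,0.1,0,0,0],[-1,0,0,0,0,0,0]]])

```text
time: 14.05
tool_pos: [0.5381, 0.1658, 0.2846]
tcp_rot: [0.206, 0.933, 0.289, 0.059]
force: [0.8, 0.8, -1.9]
opening: 0.199
```

```bash
python3 st.py
```

```text
t 14.05 p [0.5381 0.1658 0.2846] z [ 0.23  -0.351 -0.908] x [ 0.826  0.564 -0.008] F [ 0.82  0.76 -1.87] op 0.199
bore xyz mm [-2.2 -4.9 14. ] F bore [-0.94  1.11 -1.62] T [ 0.44 -0.2   0.17]
lateral corr tool units [ 0.077  0.037 -0.001] turn [-0.047  0.115  0.026]
```

Call:
move_arm(deltas=[[[-1,0.07,0.03,0,-0.04,0.11,0.02],[-1,0,0,0.05,0,0,0],[-1,0,0,0,0,0,0]]])

```text
time: 14.3
tool_pos: [0.5417, 0.1657, 0.283]
tcp_rot: [0.207, 0.933, 0.289, 0.063]
force: [-1.6, 0.6, 1.5]
opening: 0.191
```

```bash
python3 st.py
```

```text
t 14.3 p [0.5417 0.1657 0.283 ] z [ 0.238 -0.349 -0.907] x [ 0.825  0.565 -0.001] F [-1.57  0.59  1.49] op 0.191
bore xyz mm [-0.3 -0.3 11.6] F bore [-0.61 -0.96  1.93] T [ 0.32  0.39 -0.06]
lateral corr tool units [ 0.004  0.004 -0.   ] turn [-0.01   0.012 -0.003]
```

Call:
move_arm(deltas=[[[-1,0,0,0.06,0,0,0],[-1,0,0,0.02,0,0,0],[-1,0,0,0.01,0,0,0],[-1,0,0,0,0,0,0]]])

```text
time: 14.63
tool_pos: [0.542, 0.1652, 0.282]
tcp_rot: [0.206, 0.933, 0.288, 0.064]
force: [-0.7, 0.7, 2.2]
opening: 0.189
```

```bash
python3 st.py
```

```text
t 14.63 p [0.542  0.1652 0.282 ] z [ 0.239 -0.348 -0.907] x [0.826 0.564 0.001] F [-0.66  0.67  2.24] op 0.189
bore xyz mm [-0.2 -0.  10.5] F bore [ 0.11 -0.16  2.42] T [ 0.13  0.51 -0.13]
lateral corr tool units [0.005 0.002 0.   ] turn [-0.007 -0.01  -0.018]
```

Call:
move_arm(deltas=[[[-1,0,0,0.06,0,0,0],[-1,0,0,0.04,0,0,0],[-1,0,0,0.02,0,0,0]]])

```text
time: 14.88
tool_pos: [0.5428, 0.164, 0.279]
tcp_rot: [0.206, 0.933, 0.288, 0.065]
force: [-3.0, 2.4, 5.8]
opening: 0.202
```

```bash
python3 st.py
```

```text
t 14.88 p [0.5428 0.164  0.279 ] z [ 0.24  -0.348 -0.906] x [0.826 0.564 0.002] F [-2.96  2.38  5.81] op 0.202
bore xyz mm [-0.1  0.2  7.1] F bore [-0.84 -1.1   6.8 ] T [ 0.16  0.74 -0.19]
lateral corr tool units [0.006 0.    0.   ] turn [-0.003 -0.026 -0.026]
```

That's about 7 N, well seated. Hold one row, then up.

Call:
move_arm(deltas=[[[-1,0,0,0,0,0,0],[-1,0,0,-0.2,0,-0.02,-0.02],[-1,0,0,-0.3,0,0,0],[-1,0,0,-0.3,0,0,0],[-1,0,0,-0.3,0,0,0],[-1,0,0,-0.3,0,0,0],[-1,0,0,-0.3,0,0,0],[-1,0,0,-0.1,0,0,0],[-1,0,0,0,0,0,0]]])

```text
time: 15.63
tool_pos: [0.5273, 0.1899, 0.3456]
tcp_rot: [0.207, 0.932, 0.29, 0.065]
force: [0.4, -0.1, -0.5]
opening: 0.195
```

```bash
python3 st.py
```

```text
t 15.63 p [0.5273 0.1899 0.3456] z [ 0.242 -0.348 -0.906] x [0.824 0.567 0.002] F [ 0.42 -0.07 -0.48] op 0.195
bore xyz mm [ 1.2  2.4 80.3] F bore [ 0.07  0.31 -0.56] T [0.24 0.23 0.01]
lateral corr tool units [-0.042 -0.02  -0.   ] turn [ 0.022 -0.043  0.025]
```

I'll go a little higher for margin, then start stroke 3.

Call:
move_arm(deltas=[[[-1,-0.04,-0.02,-0.15,0.02,-0.04,0.02],[-1,0,0,0,0,0,0]]])

```text
time: 15.8
tool_pos: [0.524, 0.1915, 0.3502]
tcp_rot: [0.207, 0.933, 0.289, 0.063]
force: [-0.7, -0.9, -0.3]
opening: 0.199
```

```bash
python3 st.py
```

```text
t 15.8 p [0.524  0.1915 0.3502] z [ 0.238 -0.349 -0.906] x [ 0.825  0.565 -0.001] F [-0.67 -0.94 -0.26] op 0.199
bore xyz mm [-0.1 -0.4 85.8] F bore [ 0.25 -1.09 -0.4 ] T [0.28 0.18 0.01]
lateral corr tool units [ 0.005  0.003 -0.   ] turn [0.001 0.012 0.009]
```

Call:
move_arm(deltas=[[[-1,0,0,0.2,0,0,0],[-1,0,0,0.3,0,0,0],[-1,0,0,0.3,0,0,0],[-1,0,0,0.3,0,0,0],[-1,0,0,0.3,0,0,0],[-1,0,0,0.1,0,0,0],[-1,0,0,0,0,0,0]]])

```text
time: 16.38
tool_pos: [0.5379, 0.1673, 0.2876]
tcp_rot: [0.207, 0.933, 0.289, 0.06]
force: [0.4, -0.1, -0.3]
opening: 0.202
```

```bash
python3 st.py
```

```text
t 16.38 p [0.5379 0.1673 0.2876] z [ 0.232 -0.351 -0.907] x [ 0.825  0.565 -0.008] F [ 0.36 -0.14 -0.26] op 0.202
bore xyz mm [-1.7 -4.  17.3] F bore [ 0.18  0.21 -0.37] T [ 0.26  0.18 -0.03]
lateral corr tool units [ 0.06   0.033 -0.001] turn [-0.026  0.097  0.041]
```

Call:
move_arm(deltas=[[[-1,0.06,0.03,0,-0.02,0.09,0.04],[-1,0,0,0.1,0,0,0],[-1,0,0,0,0,0,0]]])

```text
time: 16.63
tool_pos: [0.5422, 0.1662, 0.284]
tcp_rot: [0.207, 0.933, 0.289, 0.064]
force: [-0.5, 0.1, -0.0]
opening: 0.198
```

```bash
python3 st.py
```

```text
t 16.63 p [0.5422 0.1662 0.284 ] z [ 0.239 -0.349 -0.906] x [ 0.825  0.565 -0.   ] F [-0.47  0.11 -0.01] op 0.198
bore xyz mm [ 0.1  0.5 12.6] F bore [-0.33 -0.33  0.14] T [ 0.23  0.36 -0.04]
lateral corr tool units [-0.013 -0.004  0.   ] turn [-0.003 -0.001 -0.004]
```

Call:
move_arm(deltas=[[[-1,0,0,0.06,0,0,0],[-1,0,0,0.03,0,0,0],[-1,0,0,0.01,0,0,0]]])

```text
time: 16.88
tool_pos: [0.5431, 0.1654, 0.2822]
tcp_rot: [0.207, 0.933, 0.288, 0.065]
force: [-1.8, 0.9, 1.4]
opening: 0.197
```

```bash
python3 st.py
```

```text
t 16.88 p [0.5431 0.1654 0.2822] z [ 0.24  -0.348 -0.906] x [0.825 0.564 0.002] F [-1.79  0.94  1.43] op 0.197
bore xyz mm [ 0.4  1.2 10.4] F bore [-1.01 -0.95  2.05] T [ 0.18  0.55 -0.1 ]
lateral corr tool units [-0.02 -0.01 -0.  ] turn [ 0.002 -0.023 -0.021]
```

Call:
move_arm(deltas=[[[-1,0,0,0.06,0,0,0],[-1,0,0,0.04,0,0,0],[-1,0,0,0.02,0,0,0]]])

```text
time: 17.13
tool_pos: [0.5438, 0.1643, 0.2795]
tcp_rot: [0.206, 0.933, 0.288, 0.066]
force: [-2.8, 2.2, 5.5]
opening: 0.199
```

```bash
python3 st.py
```

```text
t 17.13 p [0.5438 0.1643 0.2795] z [ 0.241 -0.347 -0.906] x [0.826 0.564 0.003] F [-2.82  2.18  5.49] op 0.199
bore xyz mm [0.6 1.5 7.5] F bore [-0.75 -1.1   6.41] T [ 0.13  0.82 -0.26]
lateral corr tool units [-0.019 -0.012 -0.   ] turn [ 0.005 -0.043 -0.031]
```

Third contact is about 7 N. Up to near the mouth again.

Call:
move_arm(deltas=[[[-1,0,0,0,0,0,0],[-1,-0.01,0,-0.2,0,-0.03,-0.03],[-1,0,0,-0.3,0,0,0],[-1,0,0,-0.3,0,0,0],[-1,0,0,-0.3,0,0,0],[-1,0,0,-0.3,0,0,0],[-1,0,0,-0.3,0,0,0],[-1,0,0,-0.25,0,0,0],[-1,0,0,0,0,0,0]]])

```text
time: 17.88
tool_pos: [0.5256, 0.1927, 0.353]
tcp_rot: [0.207, 0.932, 0.29, 0.066]
force: [0.6, 0.2, 0.3]
opening: 0.195
```

```bash
python3 st.py; python3 zoom.py z6
```

```text
t 17.88 p [0.5256 0.1927 0.353 ] z [ 0.243 -0.348 -0.906] x [0.823 0.568 0.002] F [0.58 0.18 0.31] op 0.195
bore xyz mm [ 1.4  2.6 88.3] F bore [0.29 0.58 0.21] T [0.25 0.24 0.05]
lateral corr tool units [-0.044 -0.025 -0.   ] turn [ 0.024 -0.054  0.028]
side 215 123 [[256.0, 403.0], [222.0, 296.0], [190.0, 197.0], [133.0, 18.0]]
top 176 172 [[307.0, 208.0], [241.0, 236.0], [177.0, 263.0], [53.0, 315.0]]
```

View pics/z6.png

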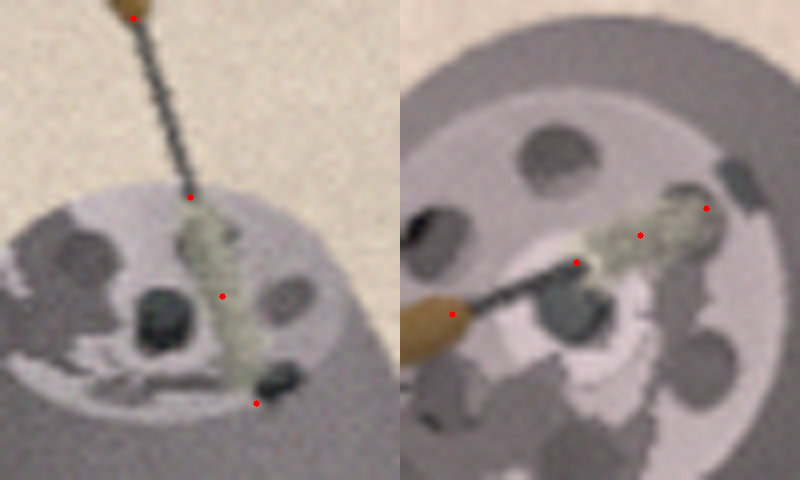

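Three strokes are done; the tip is near the mouth at (245,385) in the side zoom and (706,208) in the top zoom. I'll withdraw along the bore.

Call:
move_arm(deltas=[[[-1,-0.04,-0.02,-0.2,0.02,-0.05,0.02],[-1,0,0,-0.4,0,0,0],[-1,0,0,-0.5,0,0,0],[-1,0,0,-0.5,0,0,0],[-1,0,0,-0.4,0,0,0]]])

```text
time: 18.4
tool_pos: [0.5007, 0.2173, 0.4182]
tcp_rot: [0.208, 0.933, 0.289, 0.052]
force: [0.3, -1.0, -0.5]
opening: 0.198
```

```bash
cat >> plan.py <<'E'
def beak(ln_deg,d,ztip,az=np.radians(-123.17),B=np.array([.5500,-.2478]),Lt=.233):
    e=np.array([np.cos(az),np.sin(az)]); l=np.radians(ln_deg); u=np.r_[np.sin(l)*e,np.cos(l)]
    return np.r_[B-d*e,ztip]+Lt*u, frame(u,[.837,-.547,0]),u
E
python3 st.py
python3 - <<'E'
from plan import *
p,R,s=pose(); print(s["joints"])
tp,tR,u=beak(18,.018,.215)
v=(p+tp)/2; v[2]=.49; rv=Ro.from_matrix(R.T@tR).as_rotvec(); mR=R@Ro.from_rotvec(rv*.5).as_matrix()
print(tp); show(rows(p,R,v,mR,-1,n=12)); show(rows(v,mR,tp,tR,-1,n=12))
E
```

```text
t 18.4 p [0.5007 0.2173 0.4182] z [ 0.217 -0.358 -0.908] x [ 0.828  0.561 -0.023] F [ 0.33 -0.98 -0.48] op 0.198
bore xyz mm [ -3.8 -10.2 162. ] F bore [ 0.7  -0.28 -0.85] T [ 0.28  0.13 -0.07]
lateral corr tool units [ 0.121  0.067 -0.005] turn [-0.073  0.326  0.072]
[ 0.43909186  0.26030423  1.39510361 -0.43265731  1.44947328 -0.11612643]
[ 0.52045472 -0.29300155  0.43659617]
[[[-1,-0.28,0.47,0.06,0.4,-0.03,0.72],[-1,-0.26,0.49,0.05,0.4,-0.03,0.72],[-1,-0.24,0.5,0.03,0.4,-0.03,0.72],[-1,-0.21,0.51,0.02,0.4,-0.03,0.72],[-1,-0.18,0.52,0.01,0.4,-0.03,0.72],[-1,-0.16,0.53,-0.01,0.4,-0.03,0.72],[-1,-0.13,0.54,-0.02,0.4,-0.03,0.72],[-1,-0.1,0.54,-0.04,0.4,-0.03,0.72],[-1,-0.08,0.54,-0.05,0.4,-0.03,0.72],[-1,-0.05,0.55,-0.07,0.4,-0.03,0.72],[-1,-0.02,0.55,-0.08,0.4,-0.03,0.72],[-1,0.0,0.54,-0.1,0.4,-0.03,0.72]]]
[[[-1,0.0,0.52,0.15,0.4,-0.03,0.72],[-1,0.03,0.53,0.13,0.4,-0.03,0.72],[-1,0.06,0.53,0.12,0.4,-0.03,0.72],[-1,0.08,0.53,0.1,0.4,-0.03,0.72],[-1,0.11,0.53,0.09,0.4,-0.03,0.72],[-1,0.14,0.52,0.07,0.4,-0.03,0.72],[-1,0.16,0.52,0.06,0.4,-0.03,0.72],[-1,0.19,0.51,0.04,0.4,-0.03,0.72],[-1,0.21,0.5,0.03,0.4,-0.03,0.72],[-1,0.24,0.49,0.01,0.4,-0.03,0.72],[-1,0.26,0.48,-0.0,0.4,-0.03,0.72],[-1,0.29,0.46,-0.01,0.4,-0.03,0.72]]]
```

Call:
move_arm(deltas=[[[-1,0,0.25,-0.5,0,0,0],[-1,0,0.3,-0.7,0,0,0],[-1,-0.28,0.47,0.0,0.4,-0.03,0.72],[-1,-0.26,0.49,0.0,0.4,-0.03,0.72],[-1,-0.24,0.5,0.0,0.4,-0.03,0.72],[-1,-0.21,0.51,0.0,0.4,-0.03,0.72],[-1,-0.18,0.52,0.0,0.4,-0.03,0.72],[-1,-0.16,0.53,-0.01,0.4,-0.03,0.72],[-1,-0.13,0.54,-0.02,0.4,-0.03,0.72],[-1,-0.1,0.54,-0.04,0.4,-0.03,0.72],[-1,-0.08,0.54,-0.05,0.4,-0.03,0.72],[-1,-0.05,0.55,-0.07,0.4,-0.03,0.72]]])

```text
time: 19.4
tool_pos: [0.5042, 0.0047, 0.5378]
tcp_rot: [0.054, 0.996, 0.046, 0.046]
force: [1.2, -0.3, -1.3]
opening: 0.2
```

Run:
```python
from plan import *
p,R,s=rep(); print(s["joints"])
tp,tR,u=beak(18,.018,.215)
show(rows(p,R,tp,tR,-1,n=14))
```

```text
t 19.4 p [0.5042 0.0047 0.5378] z [ 0.096 -0.103 -0.99 ] x [0.992 0.096 0.086] F [ 1.21 -0.27 -1.29] op 0.2
[-0.15902592  0.09476224  1.24006293 -0.08760207  1.69464436 -0.26680587]
[[[-1,-0.04,0.51,0.24,0.39,-0.01,0.7],[-1,-0.01,0.52,0.22,0.39,-0.01,0.7],[-1,0.01,0.52,0.21,0.39,-0.01,0.7],[-1,0.04,0.53,0.19,0.39,-0.01,0.7],[-1,0.06,0.53,0.18,0.39,-0.01,0.7],[-1,0.09,0.53,0.17,0.39,-0.01,0.7],[-1,0.12,0.53,0.15,0.39,-0.01,0.7],[-1,0.14,0.53,0.14,0.39,-0.01,0.7],[-1,0.17,0.52,0.12,0.39,-0.01,0.7],[-1,0.19,0.52,0.11,0.39,-0.01,0.7],[-1,0.22,0.51,0.09,0.39,-0.01,0.7],[-1,0.24,0.5,0.08,0.39,-0.01,0.7],[-1,0.27,0.49,0.07,0.39,-0.01,0.7],[-1,0.29,0.48,0.05,0.39,-0.01,0.7]]]
```

Call:
move_arm(deltas=[[[-1,-0.04,0.51,0.2,0.39,-0.01,0.7],[-1,-0.01,0.52,0.18,0.39,-0.01,0.7],[-1,0.01,0.52,0.17,0.39,-0.01,0.7],[-1,0.04,0.53,0.15,0.39,-0.01,0.7],[-1,0.06,0.53,0.14,0.39,-0.01,0.7],[-1,0.09,0.53,0.13,0.39,-0.01,0.7],[-1,0.12,0.53,0.11,0.39,-0.01,0.7],[-1,0.14,0.53,0.1,0.39,-0.01,0.7],[-1,0.17,0.52,0.1,0.39,-0.01,0.7],[-1,0.19,0.52,0.08,0.39,-0.01,0.7],[-1,0.22,0.51,0.06,0.39,-0.01,0.7],[-1,0.24,0.5,0.05,0.39,-0.01,0.7]]])

```text
time: 20.4
tool_pos: [0.5072, -0.2667, 0.4624]
tcp_rot: [-0.129, 0.958, -0.253, 0.044]
force: [0.9, 0.9, -1.4]
opening: 0.2
```

Run:
```python
from plan import *
p,R,s=rep()
tp,tR,u=beak(18,.018,.215); print(tp)
show(rows(p,R,tp,tR,-1,n=4))
```

```text
t 20.4 p [ 0.5072 -0.2667  0.4624] z [ 0.149  0.225 -0.963] x [ 0.868 -0.496  0.019] F [ 0.86  0.86 -1.43] op 0.2
[ 0.52045472 -0.29300155  0.43659617]
[[[-1,0.15,0.14,0.13,0.15,-0.0,0.22],[-1,0.15,0.14,0.13,0.15,-0.0,0.22],[-1,0.15,0.14,0.13,0.15,-0.0,0.22],[-1,0.16,0.14,0.13,0.15,-0.0,0.22]]]
```

Call:
move_arm(deltas=[[[-1,0.15,0.1,0.08,0.12,0,0.18],[-1,0.15,0.1,0.08,0.12,0,0.18],[-1,0.15,0.1,0.08,0.12,0,0.18],[-1,0,0,0,0,0,0]]])

```text
time: 20.73
tool_pos: [0.5169, -0.2897, 0.4442]
tcp_rot: [-0.143, 0.95, -0.276, 0.041]
force: [0.6, -1.0, -1.2]
opening: 0.201
```

```bash
cat > bk.py <<'E'
from plan import *
import sys
p,R,s=rep(); u=-R[:,2]; t=p-.233*u; az=np.radians(-123.17); e=np.array([np.cos(az),np.sin(az)]); f=np.array([-e[1],e[0]]); d=t[:2]-[.55,-.2478]
print("tip rel: along lean %.1f side %.1f z %.1f mm; lean %.1f"%(1e3*(d@e),1e3*(d@f),1e3*t[2],np.degrees(np.arccos(u[2]))))
zt=float(sys.argv[2]); n=int(sys.argv[3])
tp,tR,_=beak(18,.018,zt); show(rows(p,R,tp,tR,-1,n=n))
if sys.argv[1]!="-":
    ims=[]
    for nme,(x0,y0) in (("side",(190,190)),("top",(315,145))):
        im=r.grab_frame(nme)[:,:,::-1]; im=cv2.resize(im[y0:y0+120,x0:x0+100],None,fx=4,fy=4,interpolation=cv2.INTER_CUBIC)
        for q in (t,t+.095*u,t+.173*u):
            k=(proj(nme,q)[0]-[x0,y0]+.5)*4-.5; cv2.circle(im,tuple(int(v) for v in k),3,(0,0,255),-1)
        ims.append(im)
    cv2.imwrite(f"pics/{sys.argv[1]}.png",np.hstack(ims))
E
python3 bk.py b1 .19 2
```

```text
t 20.73 p [ 0.5169 -0.2897  0.4442] z [ 0.156  0.25  -0.956] x [ 0.844 -0.536 -0.002] F [ 0.6  -0.99 -1.19] op 0.201
tip rel: along lean -15.4 side -6.1 z 221.5 mm; lean 17.1
[[[-1,0.06,0.13,0.39,0.11,0.04,0.09],[-1,0.06,0.13,0.39,0.11,0.04,0.09]]]
```

View pics/b1.png

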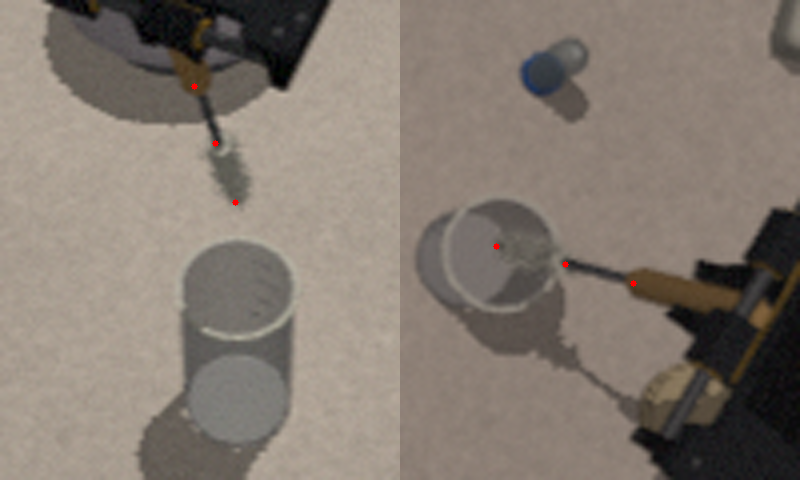

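The brush is above the beaker mouth, with the tip at (497,247) in the top crop and the rim centred near (500,255), and the beaker hasn't moved. I'll trim the position and lower.

Call:
move_arm(deltas=[[[-1,0.06,0.05,0.2,0.1,0.04,0.09],[-1,0.06,0.05,0.2,0.1,0.04,0.09],[-1,0,0,0,0,0,0]]])

```text
time: 21.08
tool_pos: [0.5227, -0.2873, 0.4301]
tcp_rot: [-0.149, 0.948, -0.279, 0.046]
force: [-0.0, 0.7, -1.4]
opening: 0.199
```

```bash
python3 bk.py - .06 8
```

```text
t 21.08 p [ 0.5227 -0.2873  0.4301] z [ 0.171  0.256 -0.951] x [ 0.84  -0.543  0.005] F [-0.01  0.71 -1.4 ] op 0.199
tip rel: along lean -23.8 side -0.6 z 208.5 mm; lean 17.9
[[[-1,0.0,0.16,0.44,0.0,-0.01,0.01],[-1,0.0,0.16,0.44,0.0,-0.01,0.01],[-1,0.0,0.16,0.44,0.0,-0.01,0.01],[-1,0.0,0.16,0.44,0.0,-0.01,0.01],[-1,0.0,0.16,0.44,0.0,-0.01,0.01],[-1,0.0,0.16,0.44,0.0,-0.01,0.01],[-1,0.0,0.16,0.44,0.0,-0.01,0.01],[-1,0.0,0.16,0.44,0.0,-0.01,0.01]]]
```

Call:
move_arm(deltas=[[[-1,0,0.15,0.05,0,0,0],[-1,0,0.15,0.4,0,0,0],[-1,0,0.15,0.4,0,0,0],[-1,0,0.15,0.4,0,0,0],[-1,0,0,0,0,0,0]]])

```text
time: 21.5
tool_pos: [0.5188, -0.2928, 0.3746]
tcp_rot: [-0.147, 0.948, -0.277, 0.048]
force: [-0.8, 0.6, -0.9]
opening: 0.196
```

```bash
python3 bk.py b2 .06 5
```

```text
t 21.5 p [ 0.5188 -0.2928  0.3746] z [ 0.173  0.253 -0.952] x [ 0.842 -0.539  0.01 ] F [-0.77  0.62 -0.89] op 0.196
tip rel: along lean -16.6 side -0.0 z 152.8 mm; lean 17.8
[[[-1,0.0,0.14,0.44,0.01,-0.02,0.03],[-1,0.0,0.14,0.44,0.01,-0.02,0.03],[-1,0.0,0.14,0.44,0.01,-0.02,0.03],[-1,0.01,0.14,0.44,0.01,-0.02,0.03],[-1,0.01,0.14,0.44,0.01,-0.02,0.03]]]
```

View pics/b2.png

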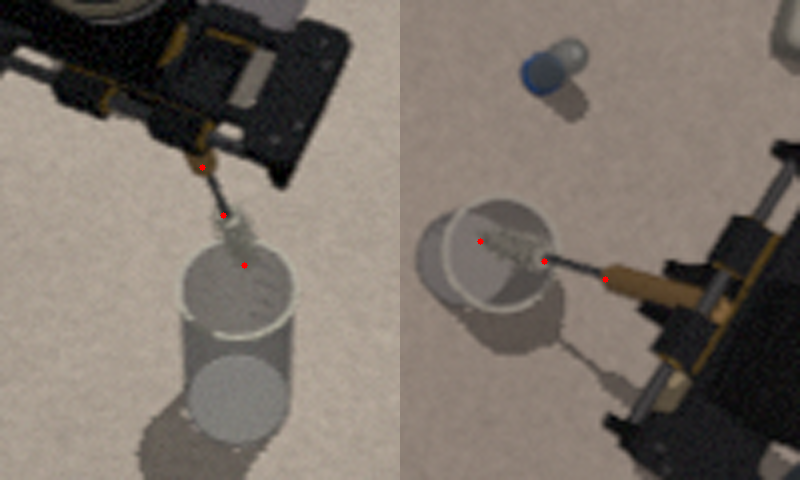

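The tip is inside the rim, at (243,263) in the side crop and (481,241) in the top crop. I'll continue down.

Call:
move_arm(deltas=[[[-1,0,0.14,0.42,0.01,-0.02,0.03],[-1,0,0.14,0.42,0,0,0],[-1,0,0.14,0.42,0,0,0],[-1,0,0.14,0.42,0,0,0],[-1,0,0.05,0.15,0,0,0]]])

```text
time: 22.02
tool_pos: [0.5257, -0.2995, 0.3094]
tcp_rot: [-0.142, 0.949, -0.275, 0.06]
force: [-0.3, 0.7, -1.4]
opening: 0.197
```

```bash
python3 bk.py b3 .025 3
```

```text
t 22.02 p [ 0.5257 -0.2995  0.3094] z [ 0.192  0.236 -0.953] x [ 0.841 -0.54   0.035] F [-0.32  0.65 -1.38] op 0.197
tip rel: along lean -13.9 side 15.2 z 87.4 mm; lean 17.7
[[[-1,-0.08,0.14,0.5,0.03,-0.15,0.09],[-1,-0.08,0.14,0.5,0.03,-0.15,0.09],[-1,-0.07,0.14,0.5,0.03,-0.15,0.09]]]
```

View pics/b3.png

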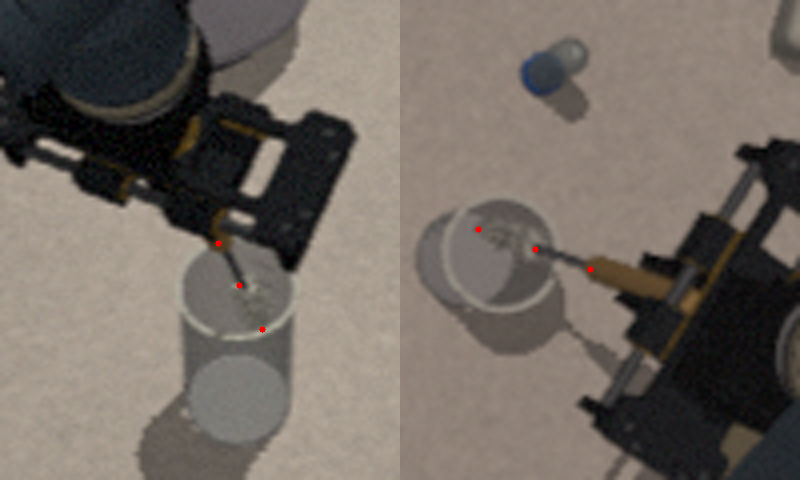

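The brush drifted about 15 mm sideways but still clears the wall. I'll correct that before lowering more.

Call:
move_arm(deltas=[[[-1,-0.12,0,0,0.04,-0.22,0.13],[-1,-0.12,0,0,0.04,-0.22,0.13],[-1,0,0,0,0,0,0]]])

```text
time: 22.37
tool_pos: [0.5188, -0.2954, 0.3144]
tcp_rot: [-0.148, 0.947, -0.282, 0.047]
force: [0.5, 0.1, -1.0]
opening: 0.2
```

```bash
python3 bk.py - .025 5
```

```text
t 22.37 p [ 0.5188 -0.2954  0.3144] z [ 0.172  0.254 -0.952] x [ 0.837 -0.547  0.005] F [ 0.45  0.11 -1.05] op 0.2
tip rel: along lean -14.7 side 1.1 z 92.6 mm; lean 17.9
[[[-1,-0.0,0.09,0.33,0.01,-0.01,0.0],[-1,-0.0,0.09,0.33,0.01,-0.01,0.0],[-1,-0.0,0.09,0.33,0.01,-0.01,0.0],[-1,-0.0,0.09,0.33,0.01,-0.01,0.0],[-1,-0.0,0.09,0.33,0.01,-0.01,0.0]]]
```

Call:
move_arm(deltas=[[[-1,0,0.07,0.25,0.01,0,0],[-1,0,0.08,0.25,0,0,0],[-1,0,0.08,0.25,0,0,0],[-1,0,0,0,0,0,0]]])

```text
time: 22.7
tool_pos: [0.5201, -0.2962, 0.283]
tcp_rot: [-0.147, 0.947, -0.281, 0.049]
force: [0.1, -0.8, -1.9]
opening: 0.198
```

```bash
python3 bk.py - .025 4
```

```text
t 22.7 p [ 0.5201 -0.2962  0.283 ] z [ 0.176  0.251 -0.952] x [ 0.837 -0.547  0.011] F [ 0.12 -0.81 -1.86] op 0.198
tip rel: along lean -14.5 side 3.9 z 61.2 mm; lean 17.8
[[[-1,-0.01,0.05,0.22,0.01,-0.04,0.01],[-1,-0.01,0.05,0.22,0.01,-0.04,0.01],[-1,-0.01,0.05,0.22,0.01,-0.04,0.01],[-1,-0.01,0.05,0.22,0.01,-0.04,0.01]]]
```

Call:
move_arm(deltas=[[[-1,-0.02,0.06,0.22,0.01,-0.06,0.01],[-1,-0.02,0.06,0.22,0.01,-0.06,0.01],[-1,0,0.06,0.22,0,0,0],[-1,0,0,0,0,0,0]]])

```text
time: 23.03
tool_pos: [0.519, -0.2935, 0.2512]
tcp_rot: [-0.15, 0.947, -0.282, 0.044]
force: [-0.4, 0.2, -0.6]
opening: 0.201
```

```bash
python3 bk.py b4 .01 4
```

```text
t 23.03 p [ 0.519  -0.2935  0.2512] z [ 0.167  0.259 -0.951] x [ 0.838 -0.546 -0.001] F [-0.38  0.16 -0.61] op 0.201
tip rel: along lean -16.6 side -1.3 z 29.6 mm; lean 18.0
[[[-1,0.01,0.03,0.12,0.0,0.01,0.0],[-1,0.01,0.03,0.12,0.0,0.01,0.0],[-1,0.01,0.03,0.12,0.0,0.01,0.0],[-1,0.01,0.03,0.12,0.0,0.01,0.0]]]
```

View pics/b4.png

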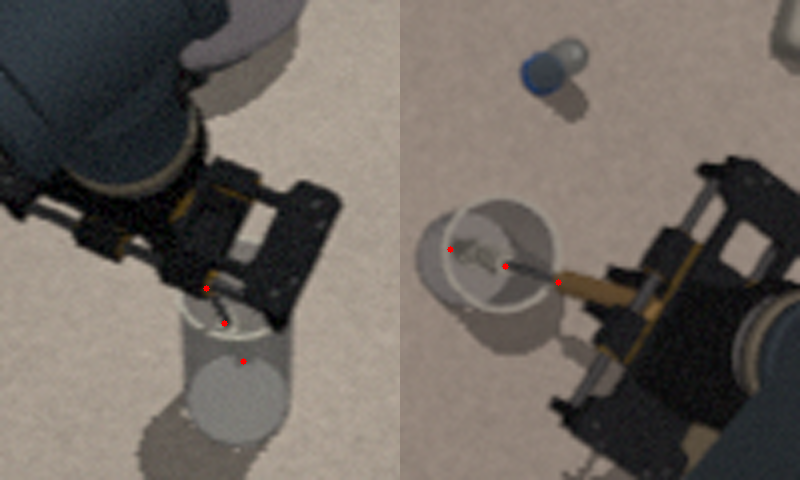

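The tuft is low in the beaker, the beaker is undisturbed, and the tip is at (450,250) in the top crop. Last stretch to the floor, feeling for it.

Call:
move_arm(deltas=[[[-1,0,0.06,0.18,0,0,0],[-1,0,0.06,0.18,0,0,0],[-1,0,0,0,0,0,0]]])

```text
time: 23.38
tool_pos: [0.5206, -0.2952, 0.2377]
tcp_rot: [-0.148, 0.947, -0.281, 0.047]
force: [0.3, -0.2, -0.1]
opening: 0.199
```

```bash
python3 bk.py - .005 4
```

```text
t 23.38 p [ 0.5206 -0.2952  0.2377] z [ 0.172  0.255 -0.952] x [ 0.838 -0.546  0.005] F [ 0.28 -0.16 -0.08] op 0.199
tip rel: along lean -15.8 side 2.4 z 15.9 mm; lean 17.9
[[[-1,-0.01,0.01,0.07,0.01,-0.02,0.01],[-1,-0.01,0.01,0.07,0.01,-0.02,0.01],[-1,-0.01,0.01,0.07,0.01,-0.02,0.01],[-1,-0.01,0.01,0.07,0.01,-0.02,0.01]]]
```

Call:
move_arm(deltas=[[[-1,0,0.02,0.07,0,0,0],[-1,0,0,0,0,0,0]]])

```text
time: 23.55
tool_pos: [0.5207, -0.2952, 0.2343]
tcp_rot: [-0.148, 0.947, -0.281, 0.047]
force: [-1.0, -0.8, -0.6]
opening: 0.201
```

```bash
python3 bk.py - .005 4
```

```text
t 23.55 p [ 0.5207 -0.2952  0.2343] z [ 0.172  0.255 -0.952] x [ 0.838 -0.546  0.005] F [-1.02 -0.85 -0.61] op 0.201
tip rel: along lean -15.9 side 2.4 z 12.6 mm; lean 17.9
[[[-1,-0.01,0.0,0.05,0.01,-0.02,0.01],[-1,-0.01,0.0,0.05,0.01,-0.02,0.01],[-1,-0.01,0.0,0.05,0.01,-0.02,0.01],[-1,-0.01,0.0,0.05,0.01,-0.02,0.01]]]
```

Call:
move_arm(deltas=[[[-1,0,0.02,0.07,0,0,0],[-1,0,0,0,0,0,0]]])

```text
time: 23.72
tool_pos: [0.5209, -0.2952, 0.2313]
tcp_rot: [-0.148, 0.947, -0.281, 0.047]
force: [-1.0, -0.1, -0.9]
opening: 0.193
```

```bash
python3 bk.py - .005 4
```

```text
t 23.72 p [ 0.5209 -0.2952  0.2313] z [ 0.172  0.254 -0.952] x [ 0.838 -0.546  0.006] F [-1.01 -0.05 -0.91] op 0.193
tip rel: along lean -15.9 side 2.7 z 9.6 mm; lean 17.9
[[[-1,-0.01,-0.0,0.03,0.01,-0.02,0.01],[-1,-0.01,-0.0,0.03,0.01,-0.02,0.01],[-1,-0.01,-0.0,0.03,0.01,-0.02,0.01],[-1,-0.01,-0.0,0.03,0.01,-0.02,0.01]]]
```

Call:
move_arm(deltas=[[[-1,0,0.02,0.06,0,0,0],[-1,0,0,0,0,0,0]]])

```text
time: 23.88
tool_pos: [0.521, -0.2954, 0.2289]
tcp_rot: [-0.148, 0.947, -0.281, 0.047]
force: [-0.1, 0.6, -0.3]
opening: 0.197
```

```bash
python3 bk.py - .003 4
```

```text
t 23.88 p [ 0.521  -0.2954  0.2289] z [ 0.173  0.254 -0.952] x [ 0.838 -0.546  0.006] F [-0.07  0.65 -0.25] op 0.197
tip rel: along lean -15.8 side 3.1 z 7.1 mm; lean 17.9
[[[-1,-0.01,-0.0,0.03,0.01,-0.02,0.01],[-1,-0.01,-0.0,0.03,0.01,-0.02,0.01],[-1,-0.01,-0.0,0.03,0.01,-0.02,0.01],[-1,-0.01,-0.0,0.03,0.01,-0.02,0.01]]]
```

Call:
move_arm(deltas=[[[-1,0,0.02,0.06,0,0,0],[-1,0,0,0,0,0,0]]])

```text
time: 24.05
tool_pos: [0.5212, -0.2956, 0.2263]
tcp_rot: [-0.148, 0.947, -0.281, 0.048]
force: [0.7, -0.3, -0.9]
opening: 0.197
```

```bash
python3 bk.py - .003 4
```

```text
t 24.05 p [ 0.5212 -0.2956  0.2263] z [ 0.173  0.253 -0.952] x [ 0.837 -0.546  0.007] F [ 0.69 -0.27 -0.93] op 0.197
tip rel: along lean -15.8 side 3.5 z 4.6 mm; lean 17.9
[[[-1,-0.01,-0.01,0.01,0.01,-0.02,0.01],[-1,-0.01,-0.01,0.01,0.01,-0.02,0.01],[-1,-0.01,-0.01,0.01,0.01,-0.02,0.01],[-1,-0.01,-0.01,0.01,0.01,-0.02,0.01]]]
```

Call:
move_arm(deltas=[[[-1,0,0.02,0.05,0,0,0],[-1,0,0,0,0,0,0]]])

```text
time: 24.22
tool_pos: [0.5215, -0.2958, 0.2245]
tcp_rot: [-0.148, 0.947, -0.281, 0.048]
force: [-0.6, 0.8, 1.3]
opening: 0.197
```

```bash
python3 bk.py - .003 4
```

```text
t 24.22 p [ 0.5215 -0.2958  0.2245] z [ 0.174  0.253 -0.951] x [ 0.837 -0.547  0.008] F [-0.58  0.82  1.34] op 0.197
tip rel: along lean -15.9 side 4.1 z 2.8 mm; lean 17.9
[[[-1,-0.02,-0.01,0.0,0.01,-0.03,0.01],[-1,-0.02,-0.01,0.0,0.01,-0.03,0.01],[-1,-0.02,-0.01,0.0,0.01,-0.03,0.01],[-1,-0.02,-0.01,0.0,0.01,-0.03,0.01]]]
```

The tuft touches the floor: the force turned from −0.9 to +1.3 N at about 3 mm. Hold, then release.

Call:
move_arm(deltas=[[[-1,0,0,0.02,0,0,0],[-1,0,0,0,0,0,0],[-1,0,0,0,0,0,0],[0.0,0,0,0,0,0,0],[0.2,0,0,0,0,0,0],[0.4,0,0,0,0,0,0],[0.6,0,0,0,0,0,0],[0.6,0,0,0,0,0,0],[0.6,0,0,0,0,0,0],[0.6,0,0,0,0,0,0]]])

```text
time: 25.05
tool_pos: [0.5219, -0.2958, 0.2243]
tcp_rot: [-0.148, 0.947, -0.281, 0.049]
force: [0.1, -0.4, 0.5]
opening: 0.641
```

```bash
python3 bk.py b5 .003 4
```

```text
t 25.05 p [ 0.5219 -0.2958  0.2243] z [ 0.175  0.253 -0.952] x [ 0.837 -0.547  0.009] F [ 0.14 -0.41  0.51] op 0.641
tip rel: along lean -16.0 side 4.8 z 2.6 mm; lean 17.9
[[[-1,-0.02,-0.01,0.0,0.01,-0.03,0.01],[-1,-0.02,-0.01,0.0,0.01,-0.03,0.01],[-1,-0.02,-0.01,0.0,0.01,-0.03,0.01],[-1,-0.02,-0.01,0.0,0.01,-0.03,0.01]]]
```

View pics/b5.png

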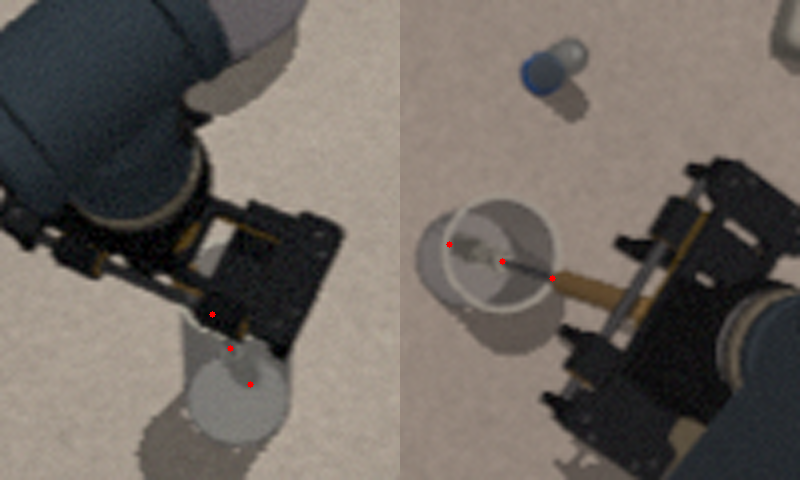

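Released: the handle rests on the rim at (555,280) in the top crop, with the fingers clear at (640,245) and (575,340). I'll retract along the tool axis.

Call:
move_arm(deltas=[[[1,0,0,-0.1,0,0,0],[1,0,0,-0.2,0,0,0],[1,0,0,-0.3,0,0,0],[1,0,0,-0.4,0,0,0],[1,0,0,-0.5,0,0,0],[1,0,0,-0.6,0,0,0],[1,0,0,-0.6,0,0,0],[1,0,0,-0.6,0,0,0],[1,0,0,-0.5,0,0,0],[1,0,0,0,0,0,0]]])

```text
time: 25.98
tool_pos: [0.4928, -0.3363, 0.3795]
tcp_rot: [-0.147, 0.947, -0.281, 0.048]
force: [0.3, -0.7, 0.8]
opening: 1.001
```

```bash
python3 bk.py b6 .003 4
```

```text
t 25.98 p [ 0.4928 -0.3363  0.3795] z [ 0.174  0.252 -0.952] x [ 0.838 -0.546  0.008] F [ 0.25 -0.7   0.76] op 1.001
tip rel: along lean 34.1 side 2.3 z 157.7 mm; lean 17.8
[[[-1,-0.01,-0.01,1.02,0.01,-0.03,0.01],[-1,-0.01,-0.01,1.02,0.01,-0.03,0.01],[-1,-0.01,-0.01,1.02,0.01,-0.03,0.01],[-1,-0.01,-0.01,1.02,0.01,-0.03,0.01]]]
```

View pics/b6.png

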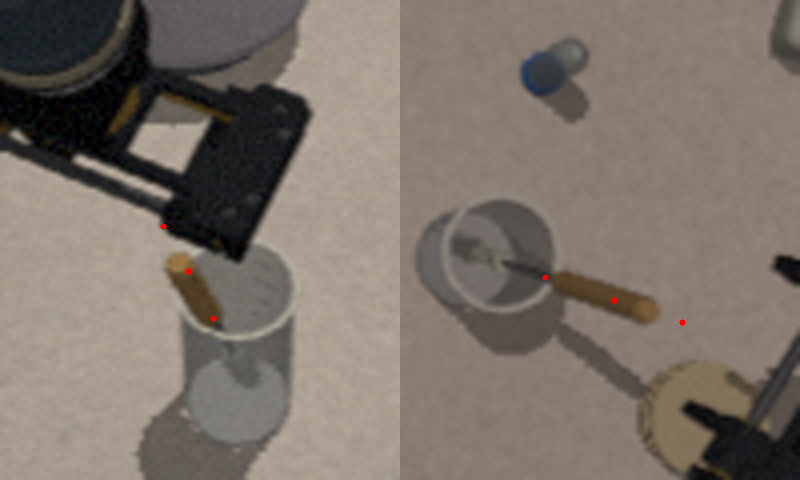

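The brush stands in the beaker, bristles down. Its handle leans over the rim, with the end at (180,262) in the side crop and (650,310) in the top crop. The beaker is in place and the gripper is clear. I'll check it is at rest, then hand in.

Call:
move_arm(deltas=[[[1,0,0,-0.3,0,0,0],[1,0,0,-0.2,0,0,0],[1,0,0,0,0,0,0],[1,0,0,0,0,0,0],[1,0,0,0,0,0,0],[1,0,0,0,0,0,0]]])

```text
time: 26.58
tool_pos: [0.4869, -0.3352, 0.3876]
tcp_rot: [-0.154, 0.946, -0.281, 0.039]
force: [0.4, -0.6, -0.8]
opening: 0.999
```

Run:
```python
from plan import *
a=r.grab_frame("top")
b=cv2.imread("pics/top0.png")[:,:,::-1]
cv2.imwrite("pics/end.png",np.vstack([a[130:300],b[130:300]])[:,:,::-1])
h=r.grab_frame("top")
d=cv2.absdiff(a[185:245,315:385],h[185:245,315:385]); print("motion diff",d.mean(),d.max()); rep()
```

```text
motion diff 1.289920634920635 8
t 26.68 p [ 0.4869 -0.3352  0.3877] z [ 0.16  0.27 -0.95] x [ 0.839 -0.544 -0.013] F [ 0.04 -0.64  0.45] op 0.997
```

View pics/end.png

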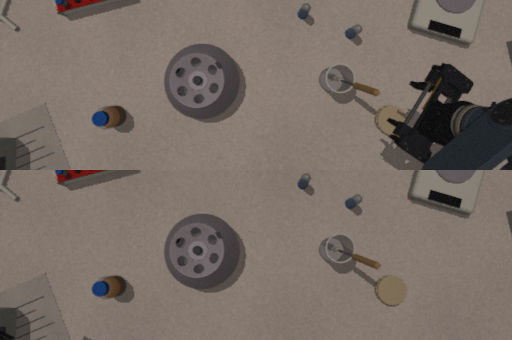

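The before and after views agree: beaker at (339,79), rotor at (200,81), and the tubes, bottle and dishes are where they were. The brush is at rest, so I'm handing in.

```bash
python3 -c "
from plant import r
print(r.finish_job())"
```

```text
the job is handed in; nothing more can be done
None
```

I scrubbed the tube place beside the index lug with three full strokes, stood the brush back in the beaker bristles down, and handed the job in at about 26.7 s. The hand-in gives no verdict, so everything below is from my own checks.

- **Strokes:** The tuft met the cushion with roughly 5, 7 and 7 N, read from the wrist with about 0.5 N of noise. After each stroke the tip came back up to about 82, 86 and 88 mm above the bore floor. Those heights rest on the estimated length from grip to tip, good to a few millimetres. The brush also drifted about 5 mm sideways on the second stroke down and 4 mm on the third; I corrected it before pressing each time.
- **Placing:** I lowered the brush until the wrist force showed the tuft on the beaker floor (about 1 to 2 N), then let go. While lowering, the tip drifted about 15 mm sideways inside the beaker. I straightened it, and the beaker did not move.
- **Last pictures:** The brush leans on the rim at rest. The beaker, rotor, bottle and tubes look unmoved from the start. The gripper hid part of the dishes in the final top view, but what showed was in its old place.

No final check failed or disagreed.

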